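# Pack the sample carrier and lock its hold-down bar with the T-toggle

### The job

Pack the transport carrier: stand every steel cup upright in the bay next to the bar's hinge, and set every aluminium block, holes up, in the bay next to the slotted ledge. When all are in, swing the hold-down bar fully down over them; then take the T-toggle from its stand, pass its foot through the slot at the end of the bar until its flange rests on the bar, and give it a quarter turn so that it holds. Leave the other things on the bench where they are.

Things in the scene. Friction and masses are not known exactly. Their poses are not given: they have to be found in the camera images.
- carrier: Fixed grey carrier, base 200 (x) x 330 (y) x 8 mm, origin on the bench under the middle of the bays, z up. Its y runs lengthwise from the slot end (-y) to the hinge end (+y). Aluminium walls 5 mm thick, tops 30 mm above the bench, form two bays side by side along y, each 180 (x) by 84 mm (y) inside, floors 8 mm above the bench. The bar's centre line is x = 0.
- cup_bay (a point): Centre of the floor of the bay next to the hinge (carrier +y side), axes as the carrier's; for the cups. Its centre is 44.5 mm from the carrier's origin.
- block_bay (a point): Centre of the floor of the bay next to the slotted ledge (carrier -y side), axes as the carrier's; for the blocks. Its centre is 44.5 mm from the carrier's origin.
- hinge (a point): Pin of the hold-down bar at the carrier's +y end, 115 mm from the carrier's origin and 83 mm above the bench; the pin runs along carrier x between two steel cheeks (66 mm over both, tops 96 mm above the bench).
- hold_bar (a joint): Angle of the hold-down bar, flat steel 44 mm wide, 6 mm thick, 287 mm from hinge pin to end. 0 = fully down, level over both bays towards carrier -y (underside 80, top 86 mm above the bench); 1.57 = upright; starts at 2.1 to 2.4, leaning outward; stop 2.6. Stiff hinge (0.3 N m, bar 0.16 kg): it stays where left, so bring it all the way down.
- bar_end (a point): Middle of the free end of the hold-down bar, 287 mm from the hinge pin.
- slot (a point): Slot centre at the top of the closed bar: 86 mm above the bench, 130 mm from the carrier's origin to -y; axes as the carrier's, slot long in y. The slot in the fixed ledge is 57 x 15 mm (ledge 40 mm wide, top 79, underside 73 mm above the bench, 65 mm free below, its post 40 mm from the slot centre on the -y side). The bar has a 64 x 20 mm slot that lies above it when down.
- toggle: Loose T-toggle, upright, z up, 0.12 kg. Origin on its axis at the underside of its flange (40 x 40 x 6 mm). Above: black grip bar 50 (x) by 16 mm (y), 6 to 42 mm above the origin. Below: stem 10 mm diameter and cross foot 50 (x) by 10 (y) by 10 mm, 19 to 29 mm below the origin. With the flange on the closed bar the foot is 6 mm below the ledge: along the slot it passes, across it holds.
- stand: Fixed white stand, origin on the bench below its middle, base 70 x 82 x 8 mm; two blocks 70 mm (x) long with tops at 50 mm, 22 mm apart (gap along stand x, open at both ends). The toggle hangs in the gap by its flange, foot along the gap, and lifts straight up.
- cup1: Steel sample cup with flat lid, upright cylinder 54 mm diameter, 60 mm high, 0.15 to 0.31 kg; origin at the centre of its underside. None if absent in this start.
- cup2: Steel sample cup with flat lid, upright cylinder 54 mm diameter, 60 mm high, 0.15 to 0.31 kg; origin at the centre of its underside. None if absent in this start.
- cup3: Steel sample cup with flat lid, upright cylinder 54 mm diameter, 60 mm high, 0.15 to 0.31 kg; origin at the centre of its underside. None if absent in this start.
- block1: Aluminium sample block 70 mm (x) by 36 mm (y) by 45 mm high with three dark holes in its upper face, 0.2 to 0.4 kg; origin at the centre of its underside, z up. None if absent in this start.
- block2: Aluminium sample block 70 mm (x) by 36 mm (y) by 45 mm high with three dark holes in its upper face, 0.2 to 0.4 kg; origin at the centre of its underside, z up. None if absent in this start.
- reagent: Amber bottle with orange cap, 60 mm diameter, 120 mm high; bystander, to be left alone. Origin at the centre of its underside.
- washbottle: Clear plastic bottle with white cap, 54 mm diameter, 130 mm high; bystander, to be left alone. Origin at the centre of its underside.
- jar: White jar with blue lid, 60 mm diameter, 85 mm high; bystander, to be left alone. Origin at the centre of its underside.
- notebook: Notebook 150 x 210 x 12 mm; bystander, to be left alone. Origin at the centre of its underside.

How it is judged:
On the way, in this order (a step that is already met when the one before it is completed fails the run):
1. every cup stands in the hinge-side bay and every block in the ledge-side bay (x of cup1 in the frame of cup_bay between -0.085 and 0.085 m and y of cup1 in the frame of cup_bay between -0.04 and 0.04 m and z of cup1 in the frame of cup_bay between -0.008 and 0.008 m and angle between each of cup1, cup2, cup3, block1, block2's own z axis and vertical below 0.15 rad and linear speed of each of cup1, cup2, cup3, block1, block2 below 0.03 m/s and x of cup2 in the frame of cup_bay between -0.085 and 0.085 m and y of cup2 in the frame of cup_bay between -0.04 and 0.04 m and z of cup2 in the frame of cup_bay between -0.008 and 0.008 m and x of cup3 in the frame of cup_bay between -0.085 and 0.085 m and y of cup3 in the frame of cup_bay between -0.04 and 0.04 m and z of cup3 in the frame of cup_bay between -0.008 and 0.008 m and x of block1 in the frame of block_bay between -0.085 and 0.085 m and y of block1 in the frame of block_bay between -0.04 and 0.04 m and z of block1 in the frame of block_bay between -0.008 and 0.008 m and x of block2 in the frame of block_bay between -0.085 and 0.085 m and y of block2 in the frame of block_bay between -0.04 and 0.04 m and z of block2 in the frame of block_bay between -0.008 and 0.008 m), for 0.2 s.
2. the hold-down bar is fully down (value of joint hold_bar below 0.05 rad), for 0.2 s.
3. the toggle's foot has gone through the slot, still lengthwise, flange down on the bar (z of toggle in the frame of slot between -0.008 and 0.006 m and x of toggle in the frame of slot between -0.01 and 0.01 m and y of toggle in the frame of slot between -0.022 and 0.022 m and angle between toggle's own z axis and vertical below 0.15 rad and value of joint hold_bar below 0.05 rad and angle between the x axis of toggle and the y axis of carrier, either way round below 0.35 rad), for 0.1 s.
4. the toggle has been turned a quarter turn, foot across the slot (z of toggle in the frame of slot between -0.008 and 0.006 m and x of toggle in the frame of slot between -0.01 and 0.01 m and y of toggle in the frame of slot between -0.022 and 0.022 m and angle between toggle's own z axis and vertical below 0.15 rad and angle between the x axis of toggle and the x axis of carrier, either way round below 0.35 rad and value of joint hold_bar below 0.05 rad), for 0.2 s.
At the end, for the whole second after the job is handed in: All cups upright (0.15 rad) on the floor of the hinge-side bay, all blocks holes up on the floor of the ledge-side bay, bar down (0.05 rad), toggle flange on the bar (6 mm), stem in the slot, foot across the slot (0.35 rad); all at rest (all of step 1 and all of step 4 and linear speed of toggle below 0.02 m/s); the robot touches nothing.
It fails at once if a bystander was pushed away more than 5 cm or knocked over (distance of any of reagent, washbottle, jar, notebook from where it was at the start of the episode above 0.05 m or angle between any of reagent, washbottle, jar, notebook's own z axis and vertical above 0.5 rad).
Of cup1, cup2, cup3, block1, block2 only 3 to 5 are there at a start; the rules pass over those that are not, and their reading is None.
At some moment in a run one of cup1, cup2, cup3, block1, block2 may be knocked a few centimetres aside while the robot is not near it.
It also fails if it takes over 210 s, if anything falls off the work surface, if the arm or the gripper's body presses on something with over 40 N, if the wrist force passes 120 N, or if a joint passes its speed limit or range.

### The arm

A 6-joint arm with a two-finger parallel gripper is mounted at the origin on the work surface. World frame = base frame: x ahead of the robot, y to its left, z up, the work surface at z = 0. Lengths are in m, angles in rad, forces in N, time in s.
With the tool pointing down it reaches from about 0.375 to 0.975 m from the base axis. Payload 3.8 kg.
Tool frame: the origin (TCP) lies at the very end of the fingers, on their centre line; the grasp point (between the pads) lies 19 mm behind it; z points along the fingers, y is the line along which they close (so a half turn about z gives the same grasp; the last joint's range is limited). The gripper opens to 85 mm and grips with 20 to 120 N. Pads are 22 mm wide; open, the fingers measure 114 mm over their backs; the gripper's body (76 mm by 85 mm) begins 54 mm behind the grasp point. The pads swing forward as they close: fully open they stand 13 mm farther back than shut.
Start: joints at [-1.356, 0.264, 1.604, -0, 1.274, -0.037], TCP at [0.168, -0.654, 0.231] pointing down, gripper open.
Joint ranges: [-2.63, 2.63], [-0.94, 2.18], [0.31, 2.57], [-1.31, 4.45], [0, 2.66], [-2.55, 2.55]. Speed limits (rad/s): [2.57, 2.57, 3.14, 3.14, 3.14, 3.14].

### API

Orientations are given as a rotation vector (axis times angle).
In Python, from workcell import * gives the robot as it stands.
- The arm moves only by the shell command python3 -m crank 'ROWS' [OPENING] [FORCE]. ROWS is JSON, a list that holds one entry, the list of rows, each a list of 6 numbers: the shift along the tool's x, y, z in cm, then the turn, a rotation vector about the tool's x, y, z in rad. In form: [[[dx, dy, dz, ax, ay, az], ...]]. A call has 1 to 8 rows; each row shifts and turns the commanded pose from where the row before left it, along the tool's axes as they then stand; what a row does not reach is not made up. A row lasts 1/12 s, in which the tool goes at most 41.7 mm and 7.16 degrees, less where a joint would pass 70% of its speed; a pose out of reach is approached as far as the arm can. A call with a gripper value outside its range is refused whole. OPENING is the finger opening in cm, from 0 to 8.54, set as the call begins (- or left out, the last holds). The fingers move at their own pace and stop on an object; FORCE is the grip in N (left out, the last holds). Time passes only in rows, so rows that do not move let the fingers close. It gives the time, the measured TCP pose, the force, the opening and the grip force at its end, in the units of the state.
- read_state(): the state, without advancing time (a new reading comes with each control period).
- read_camera(name): name is "side" or "top" or "wrist"; returns the picture (384x512x3 uint8, blue, green, red); there is no depth.
- camera_model(name): a dict with "camera_matrix" (3x3 intrinsics, pixels), "R" (3x3) and "t" (3): a world point X has camera coordinates R X + t. Camera axes: x right, y down, z forward; pixel columns grow to the right and rows downward; lengths in m; the calibration is good to about 2 mm. A picture is of the moment at which its call begins: read the wrist's pose just before it. camera_model takes no time and is no camera call; for the wrist camera it gives the pose at the moment of the call.
- finish_job(): hands the job in; it is judged then, once.
The state is a dict: "time": time; "q": joint angles; "joint_vel": joint speeds; "joint_torque": joint torques, N m; "tool_pos": TCP position; "tcp_rot": TCP orientation; "wrist_force": force on the tool from outside, world axes, zero at the start; "torque": the same for the moment, N m; "width": opening from 0.0 (shut) to 1.0 (fully open); "grip_force": force on a finger pad.
Only numpy, scipy, OpenCV 4.12 (cv2) and the standard library are available. Lean on these libraries where they do the work, as an engineer would, in place of code of your own. Each camera call takes 0.05 s, during which the arm holds its last target. There are 200 camera calls.

## Working session

There is one attempt and no reset: what is moved stays moved. The work goes in short steps, Python scripts to look and compute and a shell command to move; the robot and the scene stay as the last step left them, time stands still between calls to the robot, and variables do not carry over. Pictures are saved under pics/ and viewed, at most 14 in all, crops included, and the job is handed in when it is done.

```bash
ls; mkdir -p pics
python3 - <<'E'
from workcell import *
import cv2,numpy as np
s=read_state();print(s)
for n in ("top","side"):
    m=camera_model(n);print(n,m)
    cv2.imwrite(f"pics/{n}0.png",cv2.resize(read_camera(n),(800,600),interpolation=cv2.INTER_CUBIC))
E
```

```text
pics
{'time': 0.0, 'q': array([-1.35593346e+00,  2.64796779e-01,  1.60540602e+00, -1.94396631e-05,
        1.27370268e+00, -3.68892549e-02]), 'joint_vel': array([ 0.0012788 , -0.00033501,  0.0009959 ,  0.00133815, -0.00038662,
        0.00094074]), 'joint_torque': array([ 2.00439485e-03, -5.15106726e+01, -3.67317402e+01,  2.01888574e-04,
        1.31152302e-02, -1.03682967e-05]), 'tool_pos': array([ 0.16798238, -0.65298974,  0.22991535]), 'tcp_rot': array([-3.11445162e+00, -3.94127719e-01,  3.51674129e-04]), 'wrist_force': array([0.21814256, 0.28094031, 0.61842935]), 'torque': array([ 0.00283946, -0.01422613, -0.04530129]), 'grip_force': 0.0, 'width': 1.0032405549979462}
top {'camera_matrix': array([[457.97870277,   0.        , 260.82803823],
       [  0.        , 457.97870277, 182.92177421],
       [  0.        ,   0.        ,   1.        ]]), 'R': array([[-0.02281052, -0.99963554,  0.01443872],
       [-0.99830667,  0.02200241, -0.05384876],
       [ 0.05351144, -0.01564259, -0.99844471]]), 't': array([0.00634097, 0.51801339, 1.25785813])}
side {'camera_matrix': array([[377.38340627,   0.        , 254.60811788],
       [  0.        , 377.38340627, 186.05584818],
       [  0.        ,   0.        ,   1.        ]]), 'R': array([[ 0.97763389, -0.2099767 , -0.01190643],
       [-0.14605509, -0.63710635, -0.75681134],
       [ 0.15132709,  0.74162341, -0.65352493]]), 't': array([-0.49241648,  0.1447337 ,  1.02282786])}
```

View pics/top0.png

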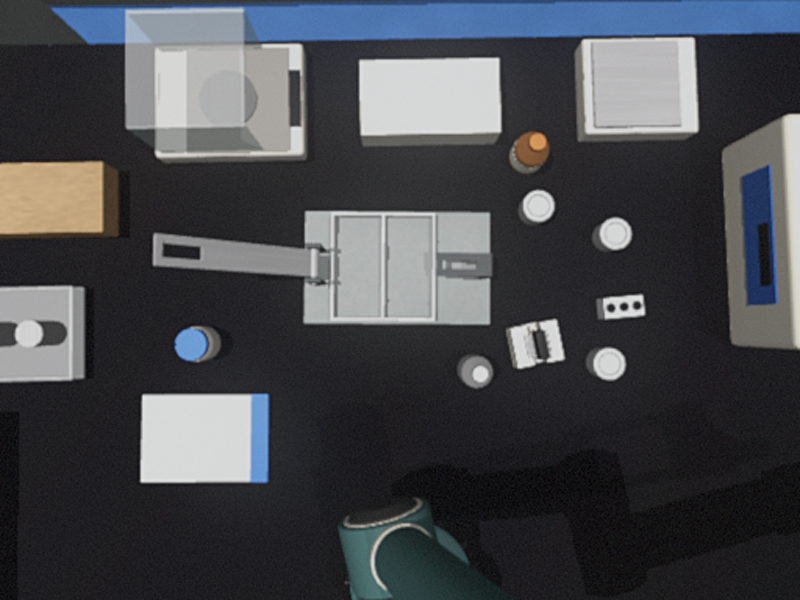

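View pics/side0.png

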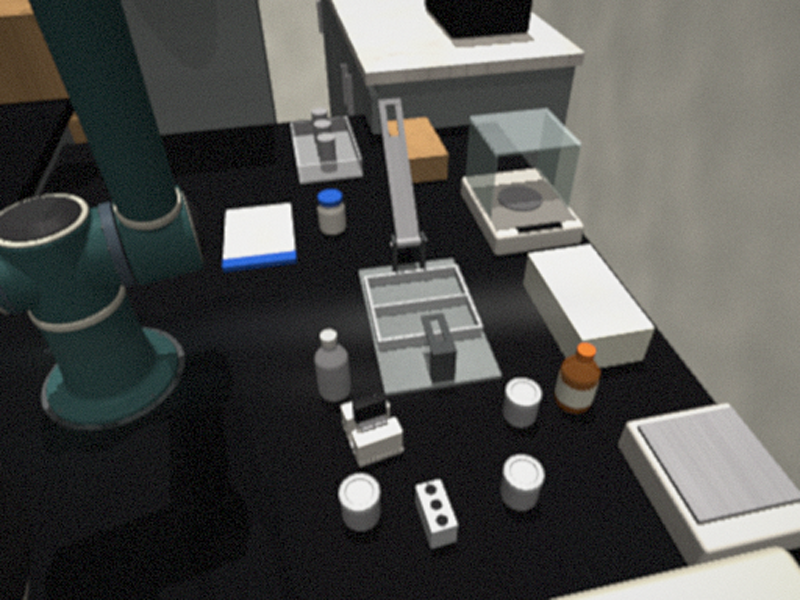

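Top view (800x600): cup lids at (539,205), (615,233), (609,363); block at (623,306); carrier base corners (304,211)-(490,324); ledge at (465,264); toggle and stand at (540,344); wash bottle cap at (480,373); reagent cap at (538,142). So 3 cups and 1 block are present.

```bash
cat > h.py <<'E'
from workcell import *
import cv2,numpy as np
from scipy.spatial.transform import Rotation as Ro
def unproj(m,u,v,z):
    K=m["camera_matrix"];R=m["R"];t=m["t"]
    c=-R.T@t;d=R.T@np.linalg.solve(K,[u,v,1]);return c+d*(z-c[2])/d[2]
def proj(m,X):
    p=m["camera_matrix"]@(m["R"]@np.array(X)+m["t"]);return p[:2]/p[2]
def st():
    s=read_state();R=Ro.from_rotvec(s["tcp_rot"]).as_matrix()
    print("t %.2f tcp %s yaw(x) %.1f tilt %.2f F %s w %.3f g %.1f q %s"%(s["time"],s["tool_pos"].round(4),np.degrees(np.arctan2(R[1,0],R[0,0])),np.degrees(np.arccos(-R[2,2])),s["wrist_force"].round(1),s["width"],s["grip_force"],s["q"].round(2)));return s,R
def to(x,y,z,yaw=None):
    "shift in tool axes (cm) to reach x,y,z ; yaw = desired world angle (deg) of tool y axis, mod 180; upright assumed"
    s,R=st();d=R.T@(np.array([x,y,z])-s["tool_pos"])*100
    print("tool shift cm",d.round(2))
    if yaw is not None:
        cur=np.degrees(np.arctan2(R[1,1],R[0,1]));a=-((yaw-cur+90)%180-90)
        q6=s["q"][5];print("turn about tool z: %.1f deg = %.3f rad (alt +-180)"%(a,np.radians(a)))
    # levelling rotation
    z3=R.T@np.array([0,0,-1.]);print("level rotvec",np.cross([0,0,1],z3).round(4))
E
python3 - <<'E'
from h import *
m=camera_model("top")
for n,u,v,z in [("cupA",539,205,.06),("cupB",615,233,.06),("cupC",609,363,.06),("block",623,306,.045),("blkL",600,308,.045),("blkR",645,304,.045),("c1",304,211,.008),("c2",490,211,.008),("c3",490,324,.008),("c4",304,324,.008),("wallTL",331,213,.03),("wallTR",436,214,.03),("wallBR",435,320,.03),("wallBL",331,320,.03),("tog",541,345,.092),("gripT",537,331,.092),("gripB",545,358,.092),("wash",481,374,.13),("reag",538,142,.12),("jar",191,344,.085),("barend",154,250,.28),("ledge",465,265,.079)]:
    print(n,unproj(m,u*.64,v*.64,z).round(3))
# carrier estimate: hinge dir & bar angle test
P=[unproj(m,u*.64,v*.64,.008) for u,v in [(304,211),(490,211),(490,324),(304,324)]]
c=np.mean(P,0);y=(P[0]-P[1]+P[3]-P[2])/2
print("carrier",c.round(4),np.linalg.norm(y),np.degrees(np.arctan2(y[1],y[0])))
yh=y/np.linalg.norm(y)
for a in (2.1,2.2,2.3,2.4):
    X=np.r_[c[:2],0]+yh*[1,1,0]*(.115-.287*np.cos(a));X[2]=.083+.287*np.sin(a);print(a,X.round(3),proj(m,X)/.64,proj(camera_model("side"),X)/.64)
E
```

```text
cupA [ 0.65  -0.235  0.06 ]
cupB [ 0.599 -0.365  0.06 ]
cupC [ 0.376 -0.346  0.06 ]
block [ 0.473 -0.379  0.045]
blkL [ 0.47  -0.338  0.045]
blkR [ 0.476 -0.417  0.045]
c1 [0.657 0.177 0.008]
c2 [ 0.65  -0.157  0.008]
c3 [ 0.447 -0.151  0.008]
c4 [0.454 0.18  0.008]
wallTL [0.649 0.127 0.03 ]
wallTR [ 0.643 -0.058  0.03 ]
wallBR [ 0.456 -0.052  0.03 ]
wallBL [0.46 0.13 0.03]
tog [ 0.41  -0.224  0.092]
gripT [ 0.434 -0.218  0.092]
gripB [ 0.389 -0.23   0.092]
wash [ 0.367 -0.118  0.13 ]
reag [ 0.745 -0.224  0.12 ]
jar [0.425 0.358 0.085]
barend [0.562 0.353 0.28 ]
ledge [ 0.548 -0.102  0.079]
carrier [0.552  0.0124 0.008 ] 0.3324630085310352 88.75924583433957
2.1 [0.558 0.272 0.331] [202.04300283 247.94017023] [393.29358715  96.24172498]
2.2 [0.558 0.296 0.315] [187.39144295 249.17115717] [391.12204496  99.2905496 ]
2.3 [0.559 0.319 0.297] [174.9524429  250.53799455] [389.23639183 103.68665398]
2.4 [0.559 0.339 0.277] [164.81404988 252.01110543] [387.63473604 109.28926596]
```

Run:
```python
from h import *
s,R=st();print(R.round(2));to(.376,-.346,.20,88.8)
m=camera_model("wrist");print(m["camera_matrix"][0,0],(R.T@(-m["R"].T@m["t"]-s["tool_pos"])).round(3),(m["R"]@R).round(2))
```

```text
t 0.10 tcp [ 0.168  -0.6531  0.2301] yaw(x) 14.4 tilt 0.12 F [0.6 0.3 0.2] w 0.998 g 0.0 q [-1.36  0.26  1.61  0.    1.27 -0.04]
[[ 0.97  0.25 -0.  ]
 [ 0.25 -0.97  0.  ]
 [ 0.   -0.   -1.  ]]
t 0.10 tcp [ 0.168  -0.6531  0.2301] yaw(x) 14.4 tilt 0.12 F [0.6 0.3 0.2] w 0.998 g 0.0 q [-1.36  0.26  1.61  0.    1.27 -0.04]
tool shift cm [ 27.79 -24.55   3.06]
turn about tool z: 15.6 deg = 0.273 rad (alt +-180)
level rotvec [-0.0021 -0.0001  0.    ]
283.20600892961704 [ 0.082  0.001 -0.142] [[-0.    1.   -0.  ]
 [-0.95 -0.   -0.32]
 [-0.32 -0.    0.95]]
```

```bash
python3 -m crank '[[[2.3,-2.05,0.25,0,0,0],[2.3,-2.05,0.25,0,0,0],[2.3,-2.05,0.25,0,0,0],[2.3,-2.05,0.25,0,0,0],[2.3,-2.05,0.25,0,0,0],[2.3,-2.05,0.25,0,0,0],[2.3,-2.05,0.25,0,0,0],[2.3,-2.05,0.25,0,0,0]]]' 8.5 40
python3 -m crank '[[[2.3,-2.05,0.25,0,0,0],[2.3,-2.05,0.25,0,0,0],[2.3,-2.05,0.25,0,0,0],[2.3,-2.05,0.25,0,0,0],[0,0,0,0,0,0.091],[0,0,0,0,0,0.091],[0,0,0,0,0,0.091],[0,0,0,0,0,0]]]'
python3 - <<'E'
from h import *
to(.376,-.346,.20,88.8)
m=camera_model("wrist");im=read_camera("wrist");cv2.imwrite("pics/w1.png",im)
print("expected lid C",proj(m,[.376,-.346,.06]),"block",proj(m,[.473,-.379,.045]))
E
```

```text
time: 0.77
tool_pos: [0.3059, -0.4474, 0.2106]
tcp_rot: [-3.116, -0.394, 0.0]
wrist_force: [0.9, 0.2, 0.1]
width: 0.995
grip_force: 0.0
time: 1.43
tool_pos: [0.3741, -0.346, 0.2008]
tcp_rot: [-3.141, 0.035, 0.001]
wrist_force: [-0.7, -0.6, 0.6]
width: 0.996
grip_force: 0.0
t 1.43 tcp [ 0.3741 -0.346   0.2008] yaw(x) -1.3 tilt 0.05 F [-0.7 -0.6  0.6] w 0.996 g 0.0 q [-0.8  -0.03  1.99 -0.    1.18  0.8 ]
tool shift cm [ 0.19 -0.01  0.08]
turn about tool z: -0.1 deg = -0.002 rad (alt +-180)
level rotvec [-0.0006  0.0006  0.    ]
expected lid C [251.33183946 176.06250116] block [282.76075976  75.65730197]
```

View pics/w1.png

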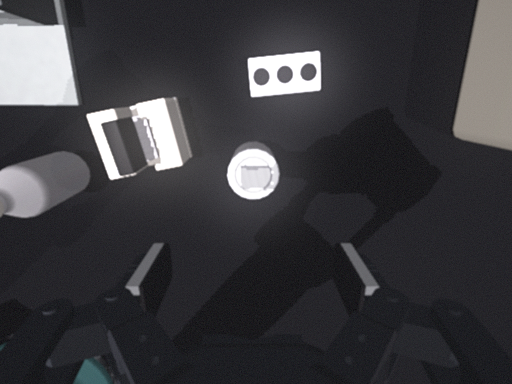

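Wrist view: cup C lid at (253,174), block at (285,74), within 2 px of prediction. Grasp cup C.

```bash
python3 -m crank '[[[0.3,0,3.4,0,0,0],[0,0,3.4,0,0,0],[0,0,3.4,0,0,0],[0,0,3.4,0,0,0],[0,0,2.4,0,0,0],[0,0,1.1,0,0,0],[0,0,0,0,0,0]]]'
python3 -m crank '[[[0,0,0,0,0,0],[0,0,0,0,0,0],[0,0,0,0,0,0],[0,0,0,0,0,0],[0,0,0,0,0,0],[0,0,0,0,0,0]]]' 0 60
python3 -m crank '[[[0,0,-2,0,0,0],[0,0,-3,0,0,0],[0,0,-3,0,0,0],[0,0,-3.5,0,0,0],[0,0,-3.5,0,0,0],[0,0,-2,0,0,0],[0,0,0,0,0,0]]]'
python3 - <<'E'
from h import *
# targets: carrier est
c=np.array([.552,.0124]);y=np.radians(88.8);ey=np.array([np.cos(y),np.sin(y)]);ex=np.array([ey[1],-ey[0]])
for k in (-.06,0,.06): print(k,(c+.0445*ey+k*ex).round(4))
p=c+.0445*ey-.06*ex; to(*p,.2,88.8)
m=camera_model("wrist");im=read_camera("wrist");cv2.imwrite("pics/w2.png",im)
E
```

```text
time: 2.07
tool_pos: [0.3749, -0.3448, 0.0271]
tcp_rot: [-3.137, 0.031, 0.007]
wrist_force: [-0.8, 0.4, 0.0]
width: 0.998
grip_force: 0.0
time: 2.57
tool_pos: [0.379, -0.3487, 0.0329]
tcp_rot: [3.138, -0.033, 0.006]
wrist_force: [-0.0, -0.3, 5.6]
width: 0.611
grip_force: 63.4
time: 3.15
tool_pos: [0.3799, -0.3495, 0.2071]
tcp_rot: [3.133, -0.033, 0.013]
wrist_force: [-0.4, 0.1, -0.9]
width: 0.614
grip_force: 63.3
-0.06 [0.4929 0.0581]
0 [0.5529 0.0569]
0.06 [0.6129 0.0556]
t 3.15 tcp [ 0.3799 -0.3495  0.2071] yaw(x) -1.2 tilt 0.68 F [-0.4  0.1 -0.9] w 0.614 g 63.3 q [-0.79 -0.03  1.97 -0.    1.18  0.8 ]
tool shift cm [ 10.44 -41.     0.46]
turn about tool z: -0.0 deg = -0.000 rad (alt +-180)
level rotvec [ 0.0083 -0.0085  0.    ]
```

The walls' outline shows the carrier origin (middle of the bays) at about y = 0.037, not the base's middle; hinge and ledge agree with that. I use it.

```bash
python3 -m crank '[[[0.85,-3.6,0,0,0,0],[0.85,-3.6,0,0,0,0],[0.85,-3.6,0,0,0,0],[0.85,-3.6,0,0,0,0],[0.85,-3.6,0,0,0,0],[0.85,-3.6,0,0,0,0],[0.85,-3.6,0,0,0,0],[0.85,-3.6,0,0,0,0]]]'
python3 -m crank '[[[0.85,-3.6,0,0,0,0],[0.85,-3.6,0,0,0,0],[0.85,-3.6,0,0,0,0],[0.85,-3.6,0,0,0,0],[0,0,0,0,0,0],[0,0,0,0,0,0]]]'
python3 - <<'E'
from h import *
c=np.array([.552,.0367]);y=np.radians(88.8);ey=np.array([np.cos(y),np.sin(y)]);ex=np.array([ey[1],-ey[0]])
p=c+.0445*ey-.06*ex; to(*p,.2,88.8)
m=camera_model("wrist");im=read_camera("wrist");
for a in (-.09,.09):
  for b in (-.0865,-.0025,.0025,.0865):
    X=np.r_[c+a*ex+b*ey,.03];u=proj(m,X);print(a,b,u.round(1));cv2.circle(im,tuple(int(round(v)) for v in u),3,(0,0,255),1)
cv2.imwrite("pics/w3.png",im)
E
```

```text
time: 3.87
tool_pos: [0.4496, -0.0582, 0.1979]
tcp_rot: [-3.141, 0.033, 0.006]
wrist_force: [0.6, -0.7, -2.5]
width: 0.614
grip_force: 63.6
time: 4.37
tool_pos: [0.4869, 0.0846, 0.1979]
tcp_rot: [3.141, -0.027, -0.006]
wrist_force: [-0.5, -1.4, -1.2]
width: 0.61
grip_force: 63.7
t 4.37 tcp [0.4869 0.0846 0.1979] yaw(x) -1.0 tilt 0.24 F [-0.5 -1.4 -1.2] w 0.610 g 63.7 q [ 0.12 -0.05  2.02 -0.    1.18  1.71]
tool shift cm [ 0.61  0.2  -0.21]
turn about tool z: 0.2 deg = 0.004 rad (alt +-180)
level rotvec [ 0.0007  0.0041 -0.    ]
-0.09 -0.0865 [366.2 191. ]
-0.09 -0.0025 [293.6 190.8]
-0.09 0.0025 [289.3 190.7]
-0.09 0.0865 [216.6 190.5]
0.09 -0.0865 [391.2  12.6]
0.09 -0.0025 [303.1  12.3]
0.09 0.0025 [297.9  12.2]
0.09 0.0865 [209.8  11.9]
```

View pics/w3.png

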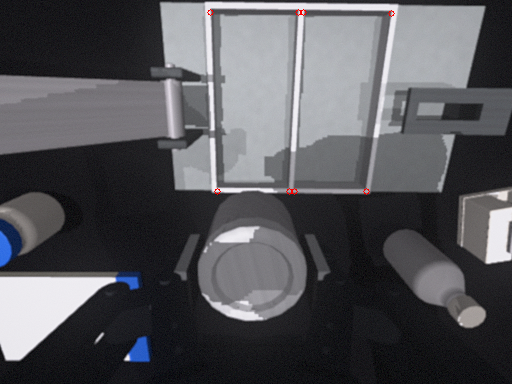

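Overlay matches the wall edges within 2 px (inner corners (217,190), (367,190), (210,12), (391,12)). Lower the cup.

```bash
python3 -m crank '[[[0.35,0.1,3,0,0,0],[0.3,0.1,3,0,0,0],[0,0,3,0,0,0],[0,0,2,0,0,0],[0,0,0,0,0,0],[0,0,0,0,0,0]]]'
python3 - <<'E'
from h import *
to(.494,.0812,.044,88.8)
E
```

```text
time: 4.92
tool_pos: [0.4926, 0.0792, 0.0884]
tcp_rot: [3.14, -0.036, -0.008]
wrist_force: [-0.4, 0.0, -1.4]
width: 0.617
grip_force: 63.8
t 4.92 tcp [0.4926 0.0792 0.0884] yaw(x) -1.3 tilt 0.29 F [-0.4  0.  -1.4] w 0.617 g 63.8 q [ 0.11  0.07  2.11 -0.    0.96  1.7 ]
tool shift cm [ 0.16 -0.21  4.44]
turn about tool z: -0.1 deg = -0.002 rad (alt +-180)
level rotvec [ 0.001   0.0049 -0.    ]
```

```bash
python3 -m crank '[[[0.1,-0.2,2,0,0,0],[0,0,1.5,0,0,0],[0,0,0.7,0,0,0],[0,0,0.2,0,0,0],[0,0,0.1,0,0,0],[0,0,0,0,0,0]]]'
python3 -m crank '[[[0,0,0,0,0,0],[0,0,0,0,0,0],[0,0,0,0,0,0],[0,0,0,0,0,0]]]' 7 
python3 -m crank '[[[0,0,-1.5,0,0,0],[0,0,-3,0,0,0],[0,0,-4,0,0,0],[0,0,-4,0,0,0],[0,0,-3.5,0,0,0],[0,0,0,0,0,0]]]'
python3 - <<'E'
from h import *
to(.65,-.235,.2,88.8)
m=camera_model("top");im=read_camera("top");cv2.imwrite("pics/t2.png",im[80:280])
print(proj(m,[.65,-.235,.06]),proj(m,[.599,-.365,.06]),proj(m,[.494,.0812,.068]))
E
```

```text
time: 5.42
tool_pos: [0.4968, 0.0827, 0.0465]
tcp_rot: [-3.141, 0.034, -0.003]
wrist_force: [0.9, 1.1, -1.8]
width: 0.614
grip_force: 63.8
time: 5.75
tool_pos: [0.4964, 0.0829, 0.046]
tcp_rot: [-3.141, 0.033, -0.002]
wrist_force: [0.2, -0.9, -0.5]
width: 0.819
grip_force: 0.0
time: 6.25
tool_pos: [0.5012, 0.0835, 0.2146]
tcp_rot: [-3.139, 0.033, -0.024]
wrist_force: [1.4, 0.2, 1.3]
width: 0.822
grip_force: 0.0
t 6.25 tcp [0.5012 0.0835 0.2146] yaw(x) -1.2 tilt 0.89 F [1.4 0.2 1.3] w 0.822 g 0.0 q [ 0.12 -0.05  1.98  0.    1.2   1.71]
tool shift cm [15.52 31.54  1.63]
turn about tool z: -0.0 deg = -0.000 rad (alt +-180)
level rotvec [-0.0021 -0.0153  0.    ]
[345.02032704 131.32830109] [393.66172663 149.10871677] [228.74803926 191.58090613]
```

View pics/t2.png

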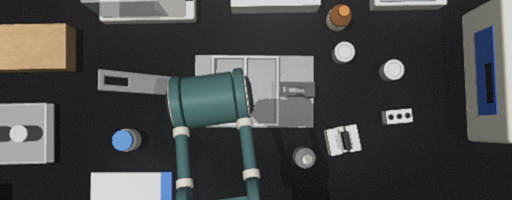

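Cups at (344,132) and (392,149) full-image are unmoved. Next cup A.

```bash
python3 -m crank '[[[1.55,3.15,0.15,0,0,0],[1.55,3.15,0.15,0,0,0],[1.55,3.15,0.15,0,0,0],[1.55,3.15,0.15,0,0,0],[1.55,3.15,0.15,0,0,0],[1.55,3.15,0.15,0,0,0],[1.55,3.15,0.15,0,0,0],[1.55,3.15,0.15,0,0,0]]]' 8.5
python3 -m crank '[[[1.5,3.15,0.15,0,0,0],[1.5,3.15,0.15,0,0,0],[0,0,0,0,0,0],[0,0,0,0,0,0]]]'
python3 - <<'E'
from h import *
to(.65,-.235,.031,88.8)
m=camera_model("wrist");im=read_camera("wrist");cv2.imwrite("pics/w4.png",im)
print(proj(m,[.65,-.235,.06]))
g=cv2.medianBlur(cv2.cvtColor(im,cv2.COLOR_BGR2GRAY),3)
p=proj(m,[.65,-.235,.06]).astype(int);x0,y0=max(p-60);
x0,y0=p-60;r=cv2.HoughCircles(g[max(y0,0):p[1]+60,x0:p[0]+60],cv2.HOUGH_GRADIENT,1,30,param1=100,param2=15,minRadius=20,maxRadius=34);print(r+[x0,max(y0,0),0] if r is not None else r)
E
```

```text
time: 6.97
tool_pos: [0.614, -0.1731, 0.1913]
tcp_rot: [-3.141, 0.033, 0.004]
wrist_force: [-0.5, -0.7, -0.0]
width: 0.995
grip_force: 0.0
time: 7.3
tool_pos: [0.6424, -0.2368, 0.1877]
tcp_rot: [-3.14, 0.037, 0.005]
wrist_force: [-0.4, 0.3, -0.0]
width: 0.996
grip_force: 0.0
t 7.30 tcp [ 0.6424 -0.2368  0.1877] yaw(x) -1.4 tilt 0.20 F [-0.4  0.3 -0. ] w 0.996 g 0.0 q [-0.39  0.31  1.62  0.    1.21  1.21]
tool shift cm [ 0.81 -0.18 15.67]
turn about tool z: -0.2 deg = -0.003 rad (alt +-180)
level rotvec [-0.0013  0.0032  0.    ]
[249.46268468 173.808168  ]Traceback (most recent call last):
  File "<stdin>", line 6, in <module>
TypeError: cannot unpack non-iterable numpy.int64 object
```

```bash
python3 -m crank '[[[0.4,-0.1,3,0,0,0],[0.4,-0.1,3,0,0,0],[0,0,3,0,0,0],[0,0,3,0,0,0],[0,0,2.2,0,0,0],[0,0,1.2,0,0,0],[0,0,0.2,0,0,0],[0,0,0,0,0,0]]]'
python3 -m crank '[[[0,0,0,0,0,0],[0,0,0,0,0,0],[0,0,0,0,0,0],[0,0,0,0,0,0],[0,0,0,0,0,0],[0,0,0,0,0,0]]]' 0 60
python3 -m crank '[[[0,0,-2,0,0,0],[0,0,-3,0,0,0],[0,0,-3,0,0,0],[0,0,-3.5,0,0,0],[0,0,-3.5,0,0,0],[0,0,-2,0,0,0],[0,0,0,0,0,0]]]'
python3 - <<'E'
from h import *
to(.6135,.0805,.2,88.8)
E
```

```text
time: 8.02
tool_pos: [0.6504, -0.2323, 0.0337]
tcp_rot: [-3.141, 0.032, 0.003]
wrist_force: [0.4, 0.4, -0.6]
width: 0.996
grip_force: 0.0
time: 8.52
tool_pos: [0.6532, -0.2344, 0.0372]
tcp_rot: [3.14, -0.034, 0.007]
wrist_force: [0.3, -0.6, 6.8]
width: 0.61
grip_force: 63.6
time: 9.1
tool_pos: [0.6546, -0.235, 0.2122]
tcp_rot: [3.137, -0.034, 0.018]
wrist_force: [0.3, -0.2, -0.3]
width: 0.614
grip_force: 63.2
t 9.10 tcp [ 0.6546 -0.235   0.2122] yaw(x) -1.2 tilt 0.69 F [ 0.3 -0.2 -0.3] w 0.614 g 63.2 q [-0.38  0.31  1.59  0.    1.24  1.21]
tool shift cm [ -4.79 -31.46   1.03]
turn about tool z: -0.0 deg = -0.000 rad (alt +-180)
level rotvec [ 0.0042 -0.0112  0.    ]
```

```bash
python3 -m crank '[[[-0.6,-3.9,0.1,0,0,0],[-0.6,-3.9,0.1,0,0,0],[-0.6,-3.9,0.1,0,0,0],[-0.6,-3.9,0.1,0,0,0],[-0.6,-3.9,0.1,0,0,0],[-0.6,-3.9,0.1,0,0,0],[-0.6,-3.9,0.1,0,0,0],[-0.6,-3.9,0.1,0,0,0]]]'
python3 -m crank '[[[0,0,2,0,0,0],[0,0,3,0,0,0],[0,0,3,0,0,0],[0,0,2.5,0,0,0],[0,0,0,0,0,0],[0,0,0,0,0,0]]]'
python3 - <<'E'
from h import *
to(.6135,.0805,.046,88.8)
E
```

```text
time: 9.77
tool_pos: [0.608, 0.081, 0.1943]
tcp_rot: [3.141, -0.034, -0.004]
wrist_force: [0.7, 0.4, -2.2]
width: 0.607
grip_force: 63.5
time: 10.27
tool_pos: [0.6068, 0.0791, 0.0881]
tcp_rot: [3.141, -0.033, -0.011]
wrist_force: [0.9, 0.3, -2.2]
width: 0.614
grip_force: 63.6
t 10.27 tcp [0.6068 0.0791 0.0881] yaw(x) -1.2 tilt 0.40 F [ 0.9  0.3 -2.2] w 0.614 g 63.6 q [0.09 0.28 1.87 0.   1.   1.68]
tool shift cm [ 0.7  -0.15  4.2 ]
turn about tool z: -0.0 deg = -0.000 rad (alt +-180)
level rotvec [ 0.0008  0.0069 -0.    ]
```

```bash
python3 -m crank '[[[0.5,-0.1,2,0,0,0],[0,0,1.4,0,0,0],[0,0,0.6,0,0,0],[0,0,0.15,0,0,0],[0,0,0,0,0,0],[0,0,0,0,0,0]]]'
python3 -m crank '[[[0,0,0,0,0,0],[0,0,0,0,0,0],[0,0,0,0,0,0],[0,0,0,0,0,0]]]' 7 
python3 -m crank '[[[0,0,-1.5,0,0,0],[0,0,-3,0,0,0],[0,0,-4,0,0,0],[0,0,-4,0,0,0],[0,0,-3,0,0,0],[0,0,0,0,0,0]]]'
python3 - <<'E'
from h import *
to(.599,-.365,.2,88.8)
m=camera_model("top");im=read_camera("top");cv2.imwrite("pics/t3.png",im[80:280])
E
```

```text
time: 10.77
tool_pos: [0.6153, 0.0803, 0.0507]
tcp_rot: [-3.141, 0.033, -0.002]
wrist_force: [1.1, 0.5, -1.1]
width: 0.609
grip_force: 63.6
time: 11.1
tool_pos: [0.6154, 0.0803, 0.0507]
tcp_rot: [-3.141, 0.033, -0.002]
wrist_force: [0.4, 0.0, -0.2]
width: 0.823
grip_force: 0.0
time: 11.6
tool_pos: [0.6199, 0.0808, 0.2146]
tcp_rot: [-3.14, 0.033, -0.024]
wrist_force: [1.9, -0.0, 2.0]
width: 0.82
grip_force: 0.0
t 11.60 tcp [0.6199 0.0808 0.2146] yaw(x) -1.2 tilt 0.88 F [ 1.9 -0.   2. ] w 0.820 g 0.0 q [0.09 0.17 1.75 0.   1.21 1.68]
tool shift cm [-1.17 44.62  1.36]
turn about tool z: -0.0 deg = -0.000 rad (alt +-180)
level rotvec [-0.0017 -0.0152  0.    ]
```

```bash
python3 -m crank '[[[-0.1,3.75,0.1,0,0,0],[-0.1,3.75,0.1,0,0,0],[-0.1,3.75,0.1,0,0,0],[-0.1,3.75,0.1,0,0,0],[-0.1,3.75,0.1,0,0,0],[-0.1,3.75,0.1,0,0,0],[-0.1,3.75,0.1,0,0,0],[-0.1,3.75,0.1,0,0,0]]]' 8.5
python3 -m crank '[[[-0.1,3.75,0.1,0,0,0],[-0.1,3.75,0.1,0,0,0],[-0.1,3.75,0.1,0,0,0],[-0.1,3.4,0.1,0,0,0],[0,0,0,0,0,0],[0,0,0,0,0,0]]]'
python3 - <<'E'
from h import *
to(.599,-.365,.031,88.8)
m=camera_model("wrist");im=read_camera("wrist");p=proj(m,[.599,-.365,.06])
cv2.circle(im,tuple(int(v) for v in p),3,(0,0,255),-1);cv2.imwrite("pics/w5.png",im)
E
```

```text
time: 12.32
tool_pos: [0.5992, -0.2209, 0.1952]
tcp_rot: [-3.14, 0.033, 0.003]
wrist_force: [1.0, -0.1, -1.2]
width: 0.993
grip_force: 0.0
time: 12.82
tool_pos: [0.592, -0.3674, 0.1907]
tcp_rot: [-3.14, 0.038, 0.004]
wrist_force: [-0.8, 0.7, -0.8]
width: 0.996
grip_force: 0.0
t 12.82 tcp [ 0.592  -0.3674  0.1907] yaw(x) -1.4 tilt 0.17 F [-0.8  0.7 -0.8] w 0.996 g 0.0 q [-0.59  0.33  1.59  0.    1.22  1.  ]
tool shift cm [ 0.74 -0.23 15.97]
turn about tool z: -0.2 deg = -0.004 rad (alt +-180)
level rotvec [-0.0016  0.0024  0.    ]
```

View pics/w5.png

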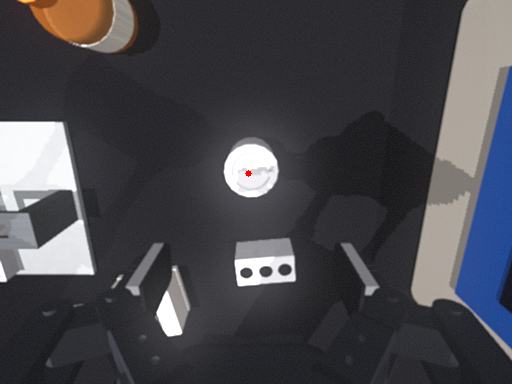

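Lid at (251,170) versus predicted (248,173): correct about 2 mm.

```bash
python3 -m crank '[[[0.4,0,3,0,0,0],[0.4,0,3,0,0,0],[0,0,3,0,0,0],[0,0,3,0,0,0],[0,0,2.4,0,0,0],[0,0,1.4,0,0,0],[0,0,0.4,0,0,0],[0,0,0,0,0,0]]]'
python3 -m crank '[[[0,0,0,0,0,0],[0,0,0,0,0,0],[0,0,0,0,0,0],[0,0,0,0,0,0],[0,0,0,0,0,0],[0,0,0,0,0,0]]]' 0 60
python3 -m crank '[[[0,0,-2,0,0,0],[0,0,-3,0,0,0],[0,0,-3,0,0,0],[0,0,-3.5,0,0,0],[0,0,-3.5,0,0,0],[0,0,-2,0,0,0],[0,0,0,0,0,0]]]'
python3 - <<'E'
from h import *
to(.556,.0805,.2,88.8)
E
```

```text
time: 13.53
tool_pos: [0.6007, -0.3643, 0.0293]
tcp_rot: [-3.14, 0.031, 0.004]
wrist_force: [-0.0, 0.8, -0.7]
width: 1.0
grip_force: 0.0
time: 14.03
tool_pos: [0.6032, -0.3671, 0.0338]
tcp_rot: [3.139, -0.034, 0.007]
wrist_force: [0.3, 0.4, 5.9]
width: 0.609
grip_force: 64.1
time: 14.62
tool_pos: [0.6043, -0.3682, 0.2085]
tcp_rot: [3.135, -0.034, 0.016]
wrist_force: [1.6, -0.5, -1.6]
width: 0.614
grip_force: 63.7
t 14.62 tcp [ 0.6043 -0.3682  0.2085] yaw(x) -1.2 tilt 0.68 F [ 1.6 -0.5 -1.6] w 0.614 g 63.7 q [-0.58  0.33  1.56 -0.    1.24  1.01]
tool shift cm [ -5.8  -44.76   0.5 ]
turn about tool z: -0.0 deg = -0.001 rad (alt +-180)
level rotvec [ 0.0064 -0.01    0.    ]
```

```bash
python3 -m crank '[[[-0.46,-3.73,0,0,0,0],[-0.46,-3.73,0,0,0,0],[-0.46,-3.73,0,0,0,0],[-0.46,-3.73,0,0,0,0],[-0.46,-3.73,0,0,0,0],[-0.46,-3.73,0,0,0,0],[-0.46,-3.73,0,0,0,0],[-0.46,-3.73,0,0,0,0]]]'
python3 -m crank '[[[-0.46,-3.73,0,0,0,0],[-0.46,-3.73,0,0,0,0],[-0.46,-3.73,0,0,0,0],[-0.46,-3.73,0,0,0,0],[0,0,0,0,0,0],[0,0,0,0,0,0]]]'
python3 -m crank '[[[0,0,2,0,0,0],[0,0,3,0,0,0],[0,0,1.8,0,0,0],[0,0,0,0,0,0],[0,0,0,0,0,0]]]'
python3 - <<'E'
from h import *
to(.556,.0805,.043,88.8)
m=camera_model("wrist");im=read_camera("wrist");p=proj(m,[.615,.0805,.068])
cv2.circle(im,tuple(int(v) for v in p),3,(0,0,255),-1);cv2.imwrite("pics/w6.png",im)
E
```

```text
time: 15.28
tool_pos: [0.5688, -0.0651, 0.1981]
tcp_rot: [-3.141, 0.034, 0.006]
wrist_force: [1.6, 0.9, -3.1]
width: 0.614
grip_force: 64.0
time: 15.78
tool_pos: [0.5538, 0.0845, 0.1984]
tcp_rot: [3.141, -0.027, -0.005]
wrist_force: [0.6, -0.4, -3.2]
width: 0.611
grip_force: 64.3
time: 16.2
tool_pos: [0.5537, 0.0813, 0.1304]
tcp_rot: [3.14, -0.035, -0.008]
wrist_force: [-0.4, -0.2, -2.2]
width: 0.615
grip_force: 64.4
t 16.20 tcp [0.5537 0.0813 0.1304] yaw(x) -1.3 tilt 0.30 F [-0.4 -0.2 -2.2] w 0.615 g 64.4 q [ 0.1   0.14  1.95 -0.    1.06  1.69]
tool shift cm [0.28 0.06 8.74]
turn about tool z: -0.1 deg = -0.002 rad (alt +-180)
level rotvec [ 0.001   0.0052 -0.    ]
```

View pics/w6.png

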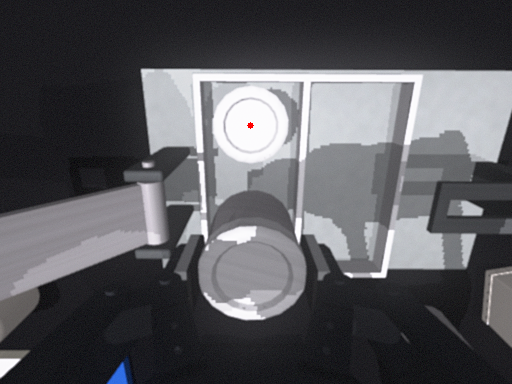

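Cup A's lid is exactly where expected (250,125). Lower the middle cup between the two.

```bash
python3 -m crank '[[[0,0,2,0,0,0],[0,0,2,0,0,0],[0,0,0.5,0,0,0],[0,0,0,0,0,0],[0,0,0,0,0,0],[0,0,0,0,0,0]]]'
python3 - <<'E'
from h import *
to(.556,.0805,.043,88.8)
E
```

```text
time: 16.75
tool_pos: [0.5572, 0.0827, 0.0897]
tcp_rot: [-3.141, 0.034, -0.005]
wrist_force: [-0.1, -0.4, -2.0]
width: 0.609
grip_force: 64.4
t 16.75 tcp [0.5572 0.0827 0.0897] yaw(x) -1.2 tilt 0.18 F [-0.1 -0.4 -2. ] w 0.609 g 64.4 q [ 0.1   0.18  1.98 -0.    0.97  1.7 ]
tool shift cm [-0.13  0.22  4.67]
turn about tool z: -0.0 deg = -0.000 rad (alt +-180)
level rotvec [-0.0004 -0.0032  0.    ]
```

```bash
python3 -m crank '[[[-0.15,0.1,1.5,0,0,0],[0,0,1.4,0,0,0],[0,0,1,0,0,0],[0,0,0.6,0,0,0],[0,0,0.2,0,0,0],[0,0,0,0,0,0],[0,0,0,0,0,0]]]'
python3 -m crank '[[[0,0,0,0,0,0],[0,0,0,0,0,0],[0,0,0,0,0,0],[0,0,0,0,0,0]]]' 7 
python3 -m crank '[[[0,0,-1.5,0,0,0],[0,0,-3,0,0,0],[0,0,-4,0,0,0],[0,0,-4,0,0,0],[0,0,-3,0,0,0],[0,0,0,0,0,0]]]'
python3 - <<'E'
from h import *
to(.473,-.379,.2,None)
E
```

```text
time: 17.33
tool_pos: [0.5549, 0.0818, 0.0418]
tcp_rot: [-3.141, 0.033, -0.002]
wrist_force: [-1.2, 0.2, 1.0]
width: 0.615
grip_force: 64.7
time: 17.67
tool_pos: [0.5546, 0.0817, 0.0412]
tcp_rot: [-3.141, 0.033, -0.002]
wrist_force: [-0.5, -0.5, -0.2]
width: 0.82
grip_force: 0.0
time: 18.17
tool_pos: [0.5593, 0.0822, 0.2047]
tcp_rot: [-3.14, 0.033, -0.023]
wrist_force: [1.4, 0.6, 0.5]
width: 0.818
grip_force: 0.0
t 18.17 tcp [0.5593 0.0822 0.2047] yaw(x) -1.2 tilt 0.84 F [1.4 0.6 0.5] w 0.818 g 0.0 q [0.1  0.07 1.88 0.   1.18 1.69]
tool shift cm [-7.66 46.3   0.27]
level rotvec [-0.0018 -0.0146  0.    ]
```

```bash
python3 -m crank '[[[-0.58,3.6,0,0,0,0],[-0.58,3.6,0,0,0,0],[-0.58,3.6,0,0,0,0],[-0.58,3.6,0,0,0,0],[-0.58,3.6,0,0,0,0],[-0.58,3.6,0,0,0,0],[-0.58,3.6,0,0,0,0],[-0.58,3.6,0,0,0,0]]]' 7
python3 -m crank '[[[-0.58,3.5,0,0,0,0],[-0.58,3.5,0,0,0,0],[-0.58,3.5,0,0,0,0],[-0.58,3.5,0,0,0,0],[-0.58,3.3,0,0,0,0],[0,0,0,0,0,-0.12],[0,0,0,0,0,-0.12],[0,0,0,0,0,-0.12]]]'
python3 -m crank '[[[0,0,0,0,0,-0.12],[0,0,0,0,0,-0.12],[0,0,0,0,0,-0.12],[0,0,0,0,0,-0.12],[0,0,0,0,0,-0.12],[0,0,0,0,0,-0.12],[0,0,0,0,0,-0.12],[0,0,0,0,0,-0.12]]]'
python3 -m crank '[[[0,0,0,0,0,-0.12],[0,0,0,0,0,-0.12],[0,0,0,0,0,-0.11],[0,0,0,0,0,0],[0,0,0,0,0,0]]]'
python3 - <<'E'
from h import *
to(.473,-.379,.2,4.5)
m=camera_model("wrist");im=read_camera("wrist");cv2.imwrite("pics/w7.png",im)
g=cv2.cvtColor(im,cv2.COLOR_BGR2GRAY);print(proj(m,[.473,-.379,.045]))
_,b=cv2.threshold(g,170,255,0)
for c in cv2.findContours(b,0,2)[0]:
    if cv2.contourArea(c)>600: r=cv2.minAreaRect(c);print(r,[unproj(m,*p,.045).round(4)[:2].tolist() for p in cv2.boxPoints(r)],unproj(m,*r[0],.045).round(4))
E
```

```text
time: 18.83
tool_pos: [0.5008, -0.2069, 0.1955]
tcp_rot: [-3.141, 0.033, -0.0]
wrist_force: [0.4, 0.5, -0.4]
width: 0.817
grip_force: 0.0
time: 19.5
tool_pos: [0.4683, -0.3785, 0.1949]
tcp_rot: [-3.095, -0.536, 0.001]
wrist_force: [-0.3, 1.1, 0.4]
width: 0.82
grip_force: 0.0
time: 20.17
tool_pos: [0.4688, -0.3775, 0.1951]
tcp_rot: [-2.496, -1.907, 0.0]
wrist_force: [0.3, -0.2, -0.7]
width: 0.82
grip_force: 0.0
time: 20.58
tool_pos: [0.4688, -0.3775, 0.1953]
tcp_rot: [-2.136, -2.303, 0.0]
wrist_force: [0.6, -0.1, 0.7]
width: 0.817
grip_force: 0.0
t 20.58 tcp [ 0.4688 -0.3775  0.1953] yaw(x) 94.3 tilt 0.03 F [ 0.6 -0.1  0.7] w 0.817 g 0.0 q [-0.72  0.15  1.81 -0.    1.18 -0.79]
tool shift cm [-0.18  0.41 -0.47]
turn about tool z: -0.2 deg = -0.004 rad (alt +-180)
level rotvec [-0.0004 -0.0004  0.    ]
[254.82506107 175.59389144]
((257.5, 324.0), (42.0, 145.0), 90.0) [[0.3984, -0.5512], [0.5802, -0.5378], [0.5912, -0.6054], [0.3984, -0.6196]] [ 0.4919 -0.5775  0.045 ]
((488.5, 232.0), (154.0, 45.0), 90.0) [[0.6918, -0.3403], [0.7389, -0.3368], [0.8108, -0.53], [0.7538, -0.5343]] [ 0.7456 -0.4261  0.045 ]
((256.5, 172.99996948242188), (34.99999237060547, 67.99998474121094), 0.0) [[0.4583, -0.4164], [0.4537, -0.3413], [0.4896, -0.3386], [0.4971, -0.4136]] [ 0.4746 -0.376   0.045 ]
((205.81097412109375, 33.29878234863281), (61.068641662597656, 79.95243835449219), 83.6598129272461) [[0.3785, -0.2291], [0.4491, -0.2169], [0.4586, -0.2657], [0.3836, -0.279]] [ 0.4175 -0.2469  0.045 ]
```

View pics/w7.png

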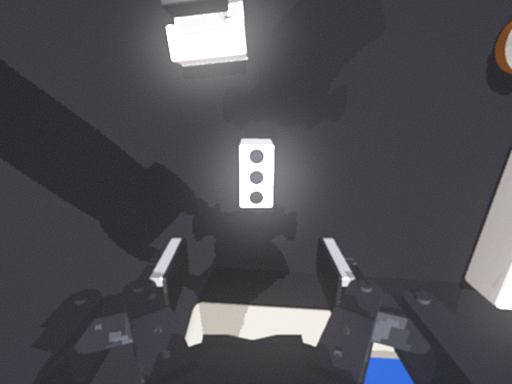

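Block's middle hole at (256,177), square with the tool. Grasp it.

```bash
python3 -m crank '[[[-0.1,0.25,3,0,0,0],[-0.1,0.2,3,0,0,0],[0,0,3,0,0,0],[0,0,3,0,0,0],[0,0,2.6,0,0,0],[0,0,1.6,0,0,0],[0,0,0.6,0,0,0],[0,0,0,0,0,0]]]'
python3 -m crank '[[[0,0,0,0,0,0],[0,0,0,0,0,0],[0,0,0,0,0,0],[0,0,0,0,0,0],[0,0,0,0,0,0],[0,0,0,0,0,0],[0,0,0,0,0,0]]]' 0 60
python3 -m crank '[[[0,0,-2,0,0,0],[0,0,-3,0,0,0],[0,0,-3,0,0,0],[0,0,-3.5,0,0,0],[0,0,-3.5,0,0,0],[0,0,-2,0,0,0],[0,0,0,0,0,0],[0,0,0,0,0,0]]]'
python3 - <<'E'
from h import *
to(.551,-.0078,.2,-1.2)
E
```

```text
time: 21.3
tool_pos: [0.4722, -0.3781, 0.0256]
tcp_rot: [-2.132, -2.302, 0.0]
wrist_force: [-0.3, 0.6, -0.1]
width: 0.82
grip_force: 0.0
time: 21.88
tool_pos: [0.4751, -0.3806, 0.0301]
tcp_rot: [2.131, 2.303, 0.0]
wrist_force: [-0.4, -0.3, 5.8]
width: 0.406
grip_force: 63.1
time: 22.55
tool_pos: [0.474, -0.3796, 0.1987]
tcp_rot: [2.131, 2.304, 0.0]
wrist_force: [0.3, -0.3, -4.6]
width: 0.406
grip_force: 62.1
t 22.55 tcp [ 0.474  -0.3796  0.1987] yaw(x) 94.5 tilt 0.15 F [ 0.3 -0.3 -4.6] w 0.406 g 62.1 q [-0.72  0.16  1.79  0.    1.19 -0.79]
tool shift cm [36.47 10.57 -0.18]
turn about tool z: 5.7 deg = 0.099 rad (alt +-180)
level rotvec [ 0.0019  0.0019 -0.    ]
```

```bash
python3 -m crank '[[[3.65,1.05,0,0,0,0],[3.65,1.05,0,0,0,0],[3.65,1.05,0,0,0,0],[3.65,1.05,0,0,0,0],[3.65,1.05,0,0,0,0],[3.65,1.05,0,0,0,0],[3.65,1.05,0,0,0,0],[3.65,1.05,0,0,0,0]]]'
python3 -m crank '[[[3.6,1.05,0,0,0,0],[3.6,1.05,0,0,0,0],[0,0,0,0,0,0.1],[0,0,2,0,0,0],[0,0,3,0,0,0],[0,0,2,0,0,0],[0,0,0,0,0,0],[0,0,0,0,0,0]]]'
python3 - <<'E'
from h import *
to(.551,-.0078,.04,-1.2)
m=camera_model("top");im=read_camera("top");cv2.imwrite("pics/t4.png",cv2.resize(im[110:240,80:400],(800,325)))
E
```

```text
time: 23.22
tool_pos: [0.5321, -0.0793, 0.1938]
tcp_rot: [-2.13, -2.302, 0.005]
wrist_force: [1.2, -0.8, -4.2]
width: 0.406
grip_force: 62.0
time: 23.88
tool_pos: [0.5462, -0.0079, 0.1235]
tcp_rot: [-2.241, -2.192, 0.009]
wrist_force: [0.1, 0.5, -3.0]
width: 0.406
grip_force: 61.9
t 23.88 tcp [ 0.5462 -0.0079  0.1235] yaw(x) 88.7 tilt 0.51 F [ 0.1  0.5 -3. ] w 0.406 g 61.9 q [-0.06  0.12  1.98  0.    1.05 -0.04]
tool shift cm [0.02 0.55 8.35]
turn about tool z: -0.1 deg = -0.001 rad (alt +-180)
level rotvec [-0.0088 -0.0003  0.    ]
```

```bash
python3 -m crank '[[[0,0.2,2,0,0,0],[0,0,2,0,0,0],[0,0,1,0,0,0],[0,0,0,0,0,0],[0,0,0,0,0,0]]]'
python3 - <<'E'
from h import *
to(.551,-.0078,.04,-1.2)
E
```

```text
time: 24.35
tool_pos: [0.5519, -0.0083, 0.0781]
tcp_rot: [-2.246, -2.196, 0.0]
wrist_force: [0.2, -0.5, -2.9]
width: 0.403
grip_force: 61.9
t 24.35 tcp [ 0.5519 -0.0083  0.0781] yaw(x) 88.7 tilt 0.02 F [ 0.2 -0.5 -2.9] w 0.403 g 61.9 q [-0.06  0.18  2.01  0.    0.95 -0.04]
tool shift cm [ 0.05 -0.09  3.81]
turn about tool z: -0.1 deg = -0.001 rad (alt +-180)
level rotvec [-0.0003 -0.      0.    ]
```

```bash
python3 -m crank '[[[0,0,1.6,0,0,0],[0,0,1.2,0,0,0],[0,0,0.6,0,0,0],[0,0,0.3,0,0,0],[0,0,0,0,0,0],[0,0,0,0,0,0]]]'
python3 -m crank '[[[0,0,0,0,0,0],[0,0,0,0,0,0],[0,0,0,0,0,0],[0,0,0,0,0,0]]]' 6
python3 -m crank '[[[0,0,-2,0,0,0],[0,0,-4,0,0,0],[0,0,-4,0,0,0],[0,0,-4,0,0,0],[0,0,-4,0,0,0],[0,0,-4,0,0,0],[0,0,-4,0,0,0],[0,0,-4,0,0,0]]]' 0
python3 - <<'E'
from h import *
to(.557,.41,.36,-1.2)
c=np.array([.552,.0367]);y=np.radians(88.8);ey=np.array([np.cos(y),np.sin(y)]);m=camera_model("top");s=camera_model("side")
for a in (2.1,2.2,2.3,2.4):
    X=np.r_[c+ey*(.115-.287*np.cos(a)),.083+.287*np.sin(a)];print(a,X.round(3),proj(m,X)/.64,proj(s,X)/.64)
mm=camera_model("wrist");im=read_camera("wrist");cv2.imwrite("pics/w8.png",im)
E
```

```text
time: 24.85
tool_pos: [0.5521, -0.0083, 0.0411]
tcp_rot: [2.246, 2.197, 0.0]
wrist_force: [1.2, 0.2, -2.2]
width: 0.403
grip_force: 62.0
time: 25.18
tool_pos: [0.5528, -0.0083, 0.0417]
tcp_rot: [2.245, 2.196, 0.002]
wrist_force: [-0.8, -0.5, -0.5]
width: 0.701
grip_force: 0.0
time: 25.85
tool_pos: [0.5515, -0.0082, 0.3434]
tcp_rot: [2.245, 2.196, 0.001]
wrist_force: [1.4, 0.1, 0.0]
width: 0.0
grip_force: 0.0
t 25.85 tcp [ 0.5515 -0.0082  0.3434] yaw(x) 88.7 tilt 0.07 F [1.4 0.1 0. ] w 0.000 g 0.0 q [-0.06 -0.02  1.72  0.    1.44 -0.04]
tool shift cm [41.82 -0.37 -1.66]
turn about tool z: -0.1 deg = -0.001 rad (alt +-180)
level rotvec [ 0.0012  0.     -0.    ]
2.1 [0.557 0.297 0.331] [183.72022939 248.43612972] [390.58296968  91.18704281]
2.2 [0.558 0.321 0.315] [169.35272991 249.6723263 ] [388.50400658  94.3133476 ]
2.3 [0.558 0.343 0.297] [157.23194896 251.04219791] [386.70321076  98.76347609]
2.4 [0.559 0.363 0.277] [147.43890772 252.51622594] [385.17871061 104.39924747]
```

View pics/w8.png

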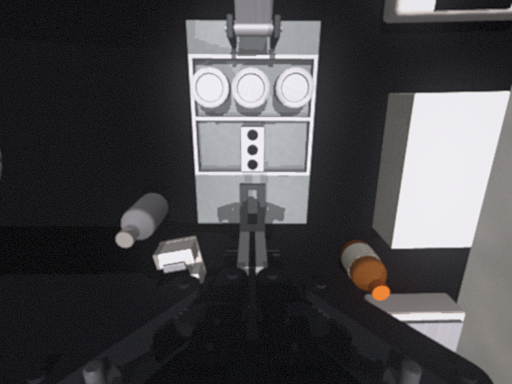

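All three cups stand in the hinge bay, block in the ledge bay (252,150). Now the bar.

```bash
python3 -m crank '[[[3.6,0,-1.2,0,0,0],[3.8,0,-1,0,0,0],[3.8,0,-0.5,0,0,0],[3.8,0,0,0,0,0],[3.8,0,0,0,0,0],[3.8,0,0,0,0,0],[3.8,0,0,0,0,0],[3.8,0,0,0,0,0]]]'
python3 -m crank '[[[3.8,0,0,0,0,0],[3.8,0,0,0,0,0],[3.8,0,0,0,0,0],[0,0,0,0,0,0],[0,0,0,0,0,0]]]'
python3 - <<'E'
from h import *
to(.557,.41,.265,-1.2)
E
```

```text
time: 26.57
tool_pos: [0.5583, 0.2956, 0.368]
tcp_rot: [2.245, 2.197, 0.001]
wrist_force: [0.2, 0.4, 0.4]
width: 0.0
grip_force: 0.0
time: 26.98
tool_pos: [0.5604, 0.4097, 0.3666]
tcp_rot: [-2.242, -2.201, 0.002]
wrist_force: [0.1, -0.6, 0.1]
width: 0.002
grip_force: 0.0
t 26.98 tcp [0.5604 0.4097 0.3666] yaw(x) 88.9 tilt 0.08 F [ 0.1 -0.6  0.1] w 0.002 g 0.0 q [ 0.6   0.25  1.37 -0.    1.52  0.61]
tool shift cm [ 0.04 -0.33 10.16]
turn about tool z: 0.1 deg = 0.002 rad (alt +-180)
level rotvec [-0.0011  0.0009  0.    ]
```

```bash
python3 -m crank '[[[0,-0.3,3,0,0,0],[0,0,3,0,0,0],[0,0,3,0,0,0],[0,0,1.2,0,0,0],[-2,0,0,0,0,0],[-2,0,0,0,0,0],[-2,0,0,0,0,0],[0,0,0,0,0,0]]]'
python3 -m crank '[[[-2,0,-1.2,0,0,0],[-2,0,-1.2,0,0,0],[-2,0,-1.2,0,0,0],[-2,0,-1,0,0,0],[-2,0,-0.8,0,0,0],[-2,0,-0.7,0,0,0],[0,0,0,0,0,0]]]'
python3 -m crank '[[[-2,0,-0.6,0,0,0],[-2,0,-0.3,0,0,0],[-2,0,-0.1,0,0,0],[0,0,0,0,0,0],[0,0,0,0,0,0]]]'
python3 - <<'E'
from h import *
st()
cv2.imwrite("pics/s2.png",read_camera("side"))
E
```

```text
time: 27.65
tool_pos: [0.5577, 0.3448, 0.2681]
tcp_rot: [2.248, 2.193, 0.003]
wrist_force: [0.5, 0.1, -0.4]
width: 0.002
grip_force: 0.0
time: 28.23
tool_pos: [0.5551, 0.2248, 0.3299]
tcp_rot: [2.247, 2.191, 0.004]
wrist_force: [0.6, -0.3, -0.0]
width: -0.002
grip_force: 0.0
time: 28.65
tool_pos: [0.553, 0.1675, 0.3372]
tcp_rot: [2.248, 2.195, 0.001]
wrist_force: [0.7, 0.1, -1.1]
width: -0.003
grip_force: 0.0
t 28.65 tcp [0.553  0.1675 0.3372] yaw(x) 88.6 tilt 0.05 F [ 0.7  0.1 -1.1] w -0.003 g 0.0 q [0.25 0.03 1.68 0.   1.43 0.27]
```

View pics/s2.png

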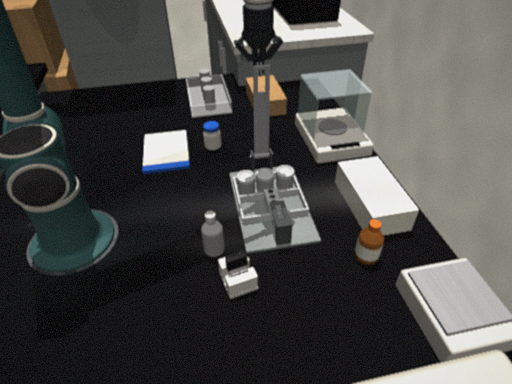

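Bar is about upright, end at (262,65) under the fingers. Continue over and down along the arc.

```bash
python3 -m crank '[[[-2.25,0,0.5,0,0,0],[-2.25,0,0.6,0,0,0],[-2.25,0,0.6,0,0,0],[-1.8,0,1.1,0,0,0],[-1.8,0,1.1,0,0,0],[-1.8,0,1.1,0,0,0],[0,0,0,0,0,0]]]'
python3 -m crank '[[[-1.4,0,1.5,0,0,0],[-1.4,0,1.5,0,0,0],[-1.4,0,1.5,0,0,0],[-0.9,0,1.7,0,0,0],[-0.9,0,1.7,0,0,0],[-0.9,0,1.7,0,0,0],[0,0,0,0,0,0]]]'
python3 -m crank '[[[-0.4,0,1.8,0,0,0],[-0.4,0,1.8,0,0,0],[-0.4,0,1.8,0,0,0],[-0.2,0,1.6,0,0,0],[-0.2,0,1.5,0,0,0],[0,0,1,0,0,0],[0,0,0,0,0,0]]]'
python3 - <<'E'
from h import *
st()
cv2.imwrite("pics/s3.png",read_camera("side")[120:])
E
```

```text
time: 29.28
tool_pos: [0.5505, 0.0444, 0.2848]
tcp_rot: [2.246, 2.195, -0.003]
wrist_force: [2.3, -1.2, -1.4]
width: -0.003
grip_force: 1.0
time: 29.87
tool_pos: [0.5463, -0.0226, 0.1869]
tcp_rot: [-2.243, -2.193, 0.007]
wrist_force: [-0.0, -0.8, -1.3]
width: -0.002
grip_force: 0.0
time: 30.45
tool_pos: [0.547, -0.0375, 0.0939]
tcp_rot: [-2.243, -2.195, 0.003]
wrist_force: [-1.1, 0.6, 0.5]
width: -0.004
grip_force: 0.0
t 30.45 tcp [ 0.547  -0.0375  0.0939] yaw(x) 88.8 tilt 0.22 F [-1.1  0.6  0.5] w -0.004 g 0.0 q [-0.11  0.16  2.01  0.    0.99 -0.09]
```

View pics/s3.png

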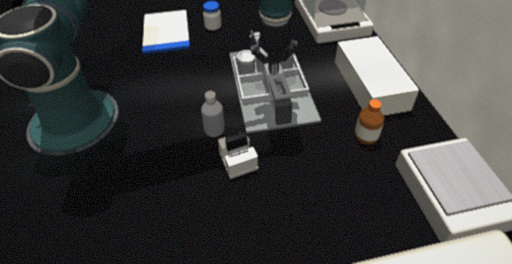

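```bash
python3 -m crank '[[[0,0,0.5,0,0,0],[0,0,0.3,0,0,0],[0,0,0.2,0,0,0],[0,0,0,0,0,0],[0,0,0,0,0,0]]]'
python3 -m crank '[[[0,0,0.2,0,0,0],[0,0,0.2,0,0,0],[0,0,0,0,0,0],[0,0,0,0,0,0]]]'
python3 - <<'E'
from h import *
st()
E
```

```text
time: 30.92
tool_pos: [0.5484, -0.0386, 0.0861]
tcp_rot: [2.246, 2.197, 0.0]
wrist_force: [-0.5, -0.4, -0.1]
width: 0.002
grip_force: 0.0
time: 31.25
tool_pos: [0.5487, -0.0387, 0.0857]
tcp_rot: [2.246, 2.197, 0.0]
wrist_force: [-9.5, 1.5, 22.9]
width: -0.001
grip_force: 11.1
t 31.25 tcp [ 0.5487 -0.0387  0.0857] yaw(x) 88.7 tilt 0.02 F [-9.5  1.5 22.9] w -0.001 g 11.1 q [-0.12  0.17  2.01  0.    0.97 -0.09]
```

Contact 23 N at z = 0.086: bar fully down. Now over to the toggle, turning the fingers.

```bash
python3 -m crank '[[[0,0,-3,0,0,0],[0,0,-3.5,0,0,0],[0,0,-3.5,0,0,0],[0,0,-2,0,0,0],[-3.1,2.3,0,0,0,0],[-3.1,2.3,0,0,0,0],[-3.1,2.3,0,0,0,0],[-3.1,2.3,0,0,0,0]]]' 4 40
python3 -m crank '[[[-3.1,2.3,0,0,0,0],[-3.1,2.3,0,0,0,0],[0,0,0,0,0,0.117],[0,0,0,0,0,0.117],[0,0,0,0,0,0.117],[0,0,0,0,0,0.117],[0,0,0,0,0,0.117],[0,0,0,0,0,0.117]]]'
python3 -m crank '[[[0,0,0,0,0,0.117],[0,0,0,0,0,0.117],[0,0,0,0,0,0.117],[0,0,0,0,0,0.117],[0,0,0,0,0,0.117],[0,0,0,0,0,0],[0,0,0,0,0,0]]]'
python3 - <<'E'
from h import *
to(.41,-.224,.2,-75)
m=camera_model("wrist");im=read_camera("wrist");cv2.imwrite("pics/w9.png",im)
print(proj(m,[.41,-.224,.092]))
m=camera_model("top");im=read_camera("top");cv2.imwrite("pics/t5.png",im)
E
```

```text
time: 31.92
tool_pos: [0.6383, -0.1659, 0.2026]
tcp_rot: [2.245, 2.197, 0.001]
wrist_force: [-0.5, 1.2, 0.9]
width: 0.472
grip_force: 0.0
time: 32.58
tool_pos: [0.6819, -0.2278, 0.2016]
tcp_rot: [-2.868, -1.282, 0.001]
wrist_force: [-0.5, -0.4, 0.6]
width: 0.468
grip_force: 0.0
time: 33.17
tool_pos: [0.682, -0.2277, 0.2017]
tcp_rot: [-3.114, -0.415, 0.0]
wrist_force: [-0.4, -0.6, -0.6]
width: 0.47
grip_force: 0.0
t 33.17 tcp [ 0.682  -0.2277  0.2017] yaw(x) 15.2 tilt 0.01 F [-0.4 -0.6 -0.6] w 0.470 g 0.0 q [-0.36  0.36  1.53  0.    1.25  0.95]
tool shift cm [-26.16  -7.48   0.18]
turn about tool z: 0.2 deg = 0.003 rad (alt +-180)
level rotvec [-0.0001  0.0001  0.    ]
[190.34083509 389.77659895]
```

View pics/w9.png

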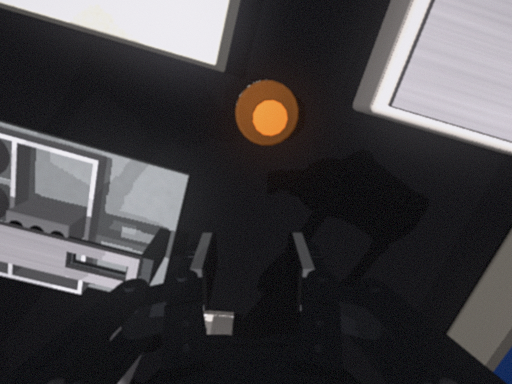

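I moved the wrong way along tool y (no harm; reagent at (268,115) is clear and the bar is seen flat). Correct.

```bash
python3 -m crank '[[[-3.27,-0.93,0,0,0,0],[-3.27,-0.93,0,0,0,0],[-3.27,-0.93,0,0,0,0],[-3.27,-0.93,0,0,0,0],[-3.27,-0.93,0,0,0,0],[-3.27,-0.93,0,0,0,0],[-3.27,-0.93,0,0,0,0],[-3.27,-0.93,0,0,0,0]]]'
python3 -m crank '[[[0,0,0,0,0,0],[0,0,0,0,0,0],[0,0,0,0,0,0]]]'
python3 - <<'E'
from h import *
to(.41,-.224,.063,-75)
m=camera_model("wrist");im=read_camera("wrist");t=read_camera("top");mt=camera_model("top")
a=cv2.resize(im[90:260,150:350],(800,680))[:590];p=proj(m,[.41,-.224,.092]);print(p)
cv2.imwrite("pics/w10.png",a)
E
```

```text
time: 33.93
tool_pos: [0.4085, -0.2232, 0.2018]
tcp_rot: [3.114, 0.414, 0.0]
wrist_force: [-0.3, -0.7, -0.2]
width: 0.469
grip_force: 0.0
time: 34.18
tool_pos: [0.4109, -0.2239, 0.2025]
tcp_rot: [3.113, 0.411, 0.003]
wrist_force: [0.9, 0.2, -0.1]
width: 0.467
grip_force: 0.0
t 34.18 tcp [ 0.4109 -0.2239  0.2025] yaw(x) 15.0 tilt 0.13 F [ 0.9  0.2 -0.1] w 0.467 g 0.0 q [-0.55 -0.12  2.06  0.    1.19  0.76]
tool shift cm [-0.12 -0.03 13.95]
turn about tool z: 0.0 deg = 0.000 rad (alt +-180)
level rotvec [ 0.0014 -0.0017  0.    ]
[250.72753897 187.84550929]
```

View pics/w10.png

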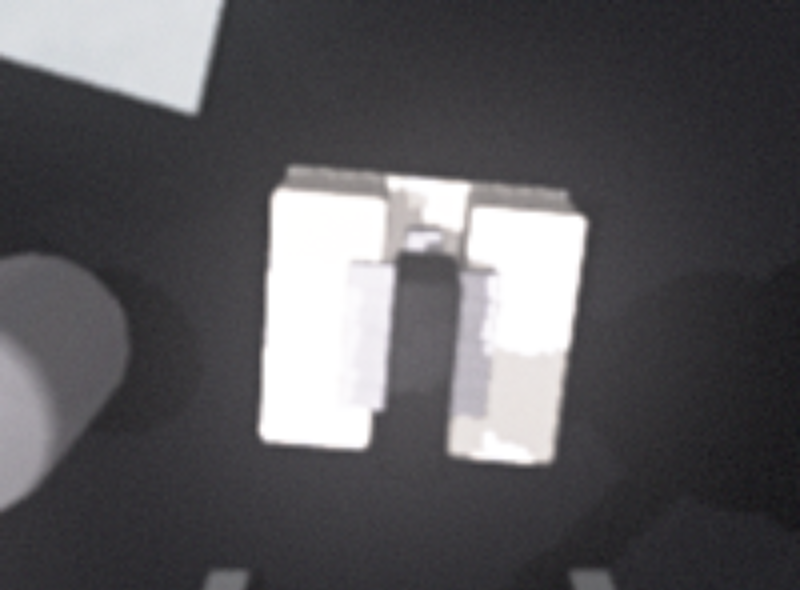

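Run:
```python
from h import *
m=camera_model("wrist")
U=lambda u,v,z:unproj(m,150+u/4,90+v/4,z)[:2]
def ang(a,b):d=b-a;return np.degrees(np.arctan2(d[1],d[0]))
P=[U(*p,.05) for p in [(272,190),(585,215),(552,462),(260,440)]]
print("corners",np.round(P,4),"ctr",np.mean(P,0).round(4))
for i in range(4): print(ang(P[i],P[(i+1)%4]).round(1),np.linalg.norm(P[i]-P[(i+1)%4]).round(4))
F=[U(*p,.056) for p in [(352,262),(495,268),(487,416),(345,408)]];print("flange",np.round(F,4),np.mean(F,0).round(4))
for i in range(4): print(ang(F[i],F[(i+1)%4]).round(1),np.linalg.norm(F[i]-F[(i+1)%4]).round(4))
to(*np.mean(F,0),.063,-78.5)
```

```text
corners [[ 0.4414 -0.1806]
 [ 0.4562 -0.2607]
 [ 0.388  -0.273 ]
 [ 0.3733 -0.1927]] ctr [ 0.4147 -0.2267]
-79.5 0.0814
-169.8 0.0693
100.4 0.0816
10.1 0.0692
flange [[ 0.4297 -0.2051]
 [ 0.4378 -0.2412]
 [ 0.3983 -0.2506]
 [ 0.3906 -0.213 ]] [ 0.4141 -0.2275]
-77.4 0.037
-166.6 0.0406
101.6 0.0384
11.4 0.0399
t 34.28 tcp [ 0.4116 -0.2239  0.2024] yaw(x) 15.1 tilt 0.09 F [ 0.1  0.1 -0.4] w 0.469 g 0.0 q [-0.55 -0.11  2.06  0.    1.19  0.76]
tool shift cm [ 0.13  0.41 13.94]
turn about tool z: 3.6 deg = 0.062 rad (alt +-180)
level rotvec [ 0.0009 -0.0012  0.    ]
```

Toggle grip about (430,370) in the crop; the stand's corners give 70 x 81.5 mm (true size), yaw 10.2°, centre (0.4145, -0.227). Grasp.

```bash
python3 -m crank '[[[0.2,0.37,0,0,0,0.083],[0,0,2.5,0,0,0],[0,0,3,0,0,0],[0,0,3,0,0,0],[0,0,2.5,0,0,0],[0,0,1.5,0,0,0],[0,0,0.5,0,0,0],[0,0,0,0,0,0]]]'
python3 -m crank '[[[0,0,0,0,0,0],[0,0,0,0,0,0]]]'
python3 - <<'E'
from h import *
to(.4145,-.227,.063,-79.8)
E
```

```text
time: 34.95
tool_pos: [0.4128, -0.2259, 0.0701]
tcp_rot: [-3.127, -0.282, 0.005]
wrist_force: [-0.4, 0.1, 0.3]
width: 0.47
grip_force: 0.0
time: 35.12
tool_pos: [0.4147, -0.2273, 0.0732]
tcp_rot: [3.127, 0.281, 0.003]
wrist_force: [0.1, -0.5, 0.1]
width: 0.465
grip_force: 0.0
t 35.12 tcp [ 0.4147 -0.2273  0.0732] yaw(x) 10.3 tilt 0.15 F [ 0.1 -0.5  0.1] w 0.465 g 0.0 q [-0.55  0.04  2.18  0.    0.92  0.84]
tool shift cm [-0.02 -0.03  1.02]
turn about tool z: 0.1 deg = 0.001 rad (alt +-180)
level rotvec [ 0.0017 -0.002   0.    ]
```

```bash
python3 -m crank '[[[0,0,0.6,0,0,0],[0,0,0.4,0,0,0],[0,0,0,0,0,0]]]'
python3 -m crank '[[[0,0,0,0,0,0],[0,0,0,0,0,0],[0,0,0,0,0,0],[0,0,0,0,0,0],[0,0,0,0,0,0]]]' 0 80
python3 - <<'E'
from h import *
st()
E
```

```text
time: 35.37
tool_pos: [0.4128, -0.2264, 0.0615]
tcp_rot: [-3.129, -0.28, 0.0]
wrist_force: [-0.2, 0.7, -0.2]
width: 0.471
grip_force: 0.0
time: 35.78
tool_pos: [0.4133, -0.2268, 0.0621]
tcp_rot: [3.129, 0.28, 0.001]
wrist_force: [0.1, -0.5, 2.1]
width: 0.175
grip_force: 78.5
t 35.78 tcp [ 0.4133 -0.2268  0.0621] yaw(x) 10.2 tilt 0.04 F [ 0.1 -0.5  2.1] w 0.175 g 78.5 q [-0.55  0.05  2.19 -0.    0.9   0.84]
```

```bash
python3 -m crank '[[[0,0,-1,0,0,0],[0,0,-2,0,0,0],[0,0,-3,0,0,0],[0,0,-3,0,0,0],[0,0,-3,0,0,0],[0,0,0,0,0,-0.1143],[0,0,0,0,0,-0.1143],[0,0,0,0,0,-0.1143]]]'
python3 -m crank '[[[0,0,0,0,0,-0.1143],[0,0,0,0,0,-0.1143],[0,0,0,0,0,-0.1143],[0,0,0,0,0,-0.1143],[0,0,0,0,0,-0.1143],[0,0,0,0,0,-0.1143],[0,0,0,0,0,-0.1143],[0,0,0,0,0,-0.1143]]]'
python3 -m crank '[[[0,0,0,0,0,-0.1143],[0.9,2.8,0,0,0,0],[0.9,2.8,0,0,0,0],[0.9,2.8,0,0,0,0],[0.9,2.8,0,0,0,0],[0.9,2.8,0,0,0,0],[0,0,0,0,0,0],[0,0,0,0,0,0]]]'
python3 - <<'E'
from h import *
to(.5493,-.0933,.19,-1.2)
m=camera_model("wrist");im=read_camera("wrist");cv2.imwrite("pics/w11.png",im);import pickle;pickle.dump(m,open("m11.pkl","wb"))
c=np.array([.552,.0367]);y=np.radians(88.8);ey=np.array([np.cos(y),np.sin(y)]);ex=np.array([ey[1],-ey[0]])
big=cv2.resize(im,(800,600),interpolation=cv2.INTER_CUBIC)
for w,l,z in ((.010,.032,.086),(.022,None,.086),(.0075,.0285,.079)):
    for a in (-w,w):
        for b in ((-l,l) if l else (.0,-.042)):
            u=proj(m,np.r_[c+a*ex+(b-.13)*ey,z]);print(w,a,b,u.round(1))
E
```

```text
time: 36.45
tool_pos: [0.4134, -0.2267, 0.1833]
tcp_rot: [3.032, 0.818, 0.002]
wrist_force: [0.2, 0.2, -1.5]
width: 0.173
grip_force: 78.0
time: 37.12
tool_pos: [0.4127, -0.2263, 0.182]
tcp_rot: [-2.36, -2.073, 0.0]
wrist_force: [-0.4, -0.4, -0.6]
width: 0.175
grip_force: 78.0
time: 37.78
tool_pos: [0.5547, -0.1838, 0.1817]
tcp_rot: [-2.241, -2.2, 0.001]
wrist_force: [0.3, -1.6, -1.5]
width: 0.18
grip_force: 78.5
t 37.78 tcp [ 0.5547 -0.1838  0.1817] yaw(x) 88.9 tilt 0.05 F [ 0.3 -1.6 -1.5] w 0.180 g 78.5 q [-0.36  0.13  1.86 -0.    1.16 -0.34]
tool shift cm [ 9.04 -0.71 -0.83]
turn about tool z: 0.1 deg = 0.002 rad (alt +-180)
level rotvec [-0.0009 -0.0002  0.    ]
0.01 -0.01 -0.032 [229.9 123.1]
0.01 -0.01 0.032 [228.   35.9]
0.01 0.01 -0.032 [254.3 123.2]
0.01 0.01 0.032 [254.7  36. ]
0.022 -0.022 0.0 [213.7  81.5]
0.022 -0.022 -0.042 [215.8 135.4]
0.022 0.022 0.0 [269.7  81.6]
0.022 0.022 -0.042 [268.6 135.5]
0.0075 -0.0075 -0.0285 [233.4 118.1]
0.0075 -0.0075 0.0285 [232.1  42.8]
0.0075 0.0075 -0.0285 [251.3 118.1]
0.0075 0.0075 0.0285 [251.4  42.8]
```

Run:
```python
from h import *
im=cv2.imread("pics/w11.png")
a=cv2.resize(im[20:150,180:300],None,fx=4,fy=4,interpolation=cv2.INTER_CUBIC)
a=cv2.convertScaleAbs(a,alpha=1.6,beta=20)
for u,v in [(229.9,123.1),(228,35.9),(254.3,123.2),(254.7,36),(213.7,81.5),(269.7,81.6)]:
    cv2.drawMarker(a,(int((u-180+.5)*4),int((v-20+.5)*4)),(0,0,255),0,9,1)
b=cv2.convertScaleAbs(cv2.resize(im[190:380,190:320],None,fx=2.5,fy=2.5),alpha=2,beta=30)
o=np.zeros((520,805,3),np.uint8);o[:520,:480]=a;o[:475,480:805]=b;cv2.imwrite("pics/c11.png",o[:,:800])
```

```text
(no output)
```

View pics/c11.png

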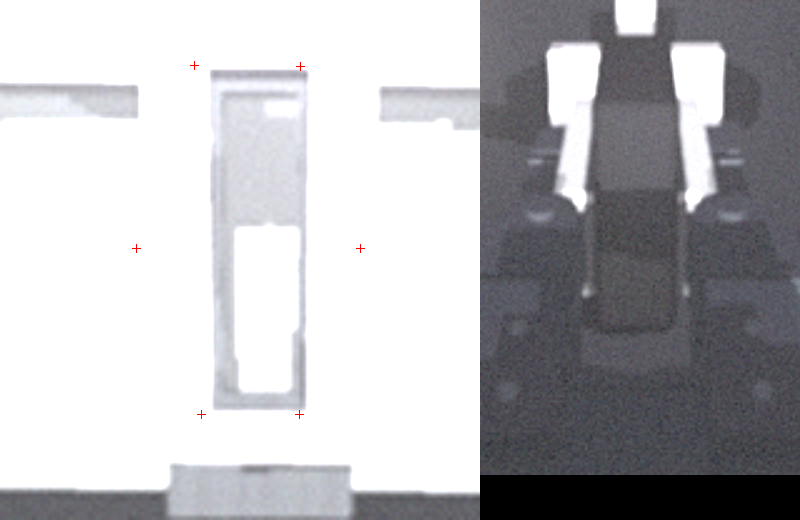

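Slot in the bar: edges x 211-307, y 72-408 in the crop, i.e. 2.6 px (2 mm) to +x of prediction, y right; ledge slot agrees. Toggle: flange front edge at crop y = 43 (row 207). Work out the toggle's offset in the hand.

Run:
```python
from h import *
import pickle
m=pickle.load(open("m11.pkl","rb"))
s,R=st()
for off in (-.004,-.002,0,.002,.004):
    print(off,[proj(m,s["tool_pos"]+R@np.array(p)).round(1).tolist() for p in [(.02+off,-.02,.0061),(.02+off,.02,.0061),(.02+off,.02,.0121),(.025+off,-.005,.031),(.025+off,-.005,.041),(.025+off,0.008,-.030)]])
im=cv2.imread("pics/w11.png",0);
print("col 219",im[195:225,219]);print("col 268",im[195:225,268]);print("row 215",im[215,205:300:2]);print("col 252",im[175:240,252])
to(.551,-.0933,.19,-1.2)
```

```text
t 37.83 tcp [ 0.5535 -0.184   0.1815] yaw(x) 88.9 tilt 0.10 F [-1.6 -0.5 -2.6] w 0.173 g 78.5 q [-0.36  0.13  1.86 -0.    1.16 -0.34]
-0.004 [[213.4, 214.9], [283.6, 214.8], [282.5, 210.7], [241.1, 192.2], [241.6, 187.4], [265.8, 237.4]]
-0.002 [[213.2, 211.6], [283.7, 211.6], [282.6, 207.6], [241.1, 189.3], [241.6, 184.6], [265.8, 233.3]]
0 [[213.1, 208.4], [283.8, 208.3], [282.7, 204.4], [241.0, 186.4], [241.5, 181.8], [265.9, 229.2]]
0.002 [[212.9, 205.1], [284.0, 205.0], [282.8, 201.2], [241.0, 183.4], [241.5, 179.0], [266.0, 225.1]]
0.004 [[212.8, 201.7], [284.1, 201.7], [283.0, 198.0], [240.9, 180.4], [241.5, 176.1], [266.0, 220.9]]
col 219 [ 39  38  33  38  33  42  36  36  39  39  35  50  75  86 106 163 201 215
 213 207 212 208 211 208 207 204 199 201 201 203]
col 268 [ 35  34  35  35  30  35  31  35  38  37  36  45  86 101 121 168 205 216
 207 199 188 187 183 183 179 175 156 141 128 118]
row 215 [ 37  41  39  40  35  23 118 212 211 211 209 209 212 210 211 205  87  22
  29  26  32  29  32  33  27  30  29  28  30  28  27 126 209 210 204 210
 207 209 209 209 203  90  24  32  33  33  37  33]
col 252 [ 36  40  41  42  38  35  41  35  48  89 104 104 114 167 199 205 206 204
 203 204 203 205 207 201 158 121 114 112  87  55  30  26  31  31  29  32
  34  28  29  26  32  34  28  33  32  31  31  30  30  31  31  28  36  35
  30  31  37  40  42  38  41  39  40  42  41]
t 37.83 tcp [ 0.5535 -0.184   0.1815] yaw(x) 88.9 tilt 0.10 F [-1.6 -0.5 -2.6] w 0.173 g 78.5 q [-0.36  0.13  1.86 -0.    1.16 -0.34]
tool shift cm [ 9.07 -0.43 -0.84]
turn about tool z: 0.1 deg = 0.002 rad (alt +-180)
level rotvec [-0.0016 -0.0002  0.    ]
```

```bash
python3 -m crank '[[[2.3,-0.1,0.5,0,0,0],[2.3,-0.1,0.9,0,0,0],[2.3,-0.1,0.9,0,0,0],[2.2,0,0.9,0,0,0],[0,0,0.5,0,0,0],[0,0,0,0,0,0],[0,0,0,0,0,0],[0,0,0,0,0,0]]]'
python3 -m crank '[[[0,0,0,0,0,0],[0,0,0,0,0,0]]]'
python3 - <<'E'
from h import *
to(.5504,-.0923,.102,-1.2)
E
```

```text
time: 38.5
tool_pos: [0.5527, -0.0945, 0.1455]
tcp_rot: [2.244, 2.197, 0.0]
wrist_force: [-0.2, 0.2, -1.5]
width: 0.171
grip_force: 78.5
time: 38.67
tool_pos: [0.5531, -0.0944, 0.1455]
tcp_rot: [2.245, 2.197, 0.001]
wrist_force: [0.2, -0.9, -0.5]
width: 0.174
grip_force: 78.5
t 38.67 tcp [ 0.5531 -0.0944  0.1455] yaw(x) 88.8 tilt 0.07 F [ 0.2 -0.9 -0.5] w 0.174 g 78.5 q [-0.21  0.12  1.94 -0.    1.08 -0.19]
tool shift cm [ 0.2  -0.28  4.35]
turn about tool z: -0.0 deg = -0.001 rad (alt +-180)
level rotvec [ 0.0011  0.0004 -0.    ]
```

```bash
python3 -m crank '[[[0.2,-0.25,0,0,0,0],[0,0,0.8,0,0,0],[0,0,0.5,0,0,0],[0,0,0,0,0,0],[0,0,0,0,0,0],[0,0,0,0,0,0]]]'
python3 - <<'E'
from h import *
to(.5504,-.0923,.102,-1.2)
cv2.imwrite("pics/w12.png",read_camera("wrist"))
E
```

```text
time: 39.17
tool_pos: [0.5502, -0.0912, 0.1314]
tcp_rot: [-2.243, -2.198, 0.001]
wrist_force: [1.0, -1.0, -1.4]
width: 0.174
grip_force: 78.5
t 39.17 tcp [ 0.5502 -0.0912  0.1314] yaw(x) 88.8 tilt 0.04 F [ 1.  -1.  -1.4] w 0.174 g 78.5 q [-0.21  0.13  1.96 -0.    1.06 -0.19]
tool shift cm [-0.11  0.03  2.94]
turn about tool z: 0.0 deg = 0.001 rad (alt +-180)
level rotvec [-0.0007 -0.0001  0.    ]
```

Good alignment; lower gently, watching the force.

```bash
python3 -m crank '[[[-0.1,0,0.4,0,0,0],[0,0,0.4,0,0,0],[0,0,0.3,0,0,0],[0,0,0,0,0,0],[0,0,0,0,0,0]]]'
python3 -m crank '[[[0,0,0.3,0,0,0],[0,0,0.3,0,0,0],[0,0,0,0,0,0],[0,0,0,0,0,0]]]'
python3 - <<'E'
from h import *
to(.5504,-.0923,.0985,-1.2)
E
```

```text
time: 39.63
tool_pos: [0.5499, -0.0922, 0.1203]
tcp_rot: [-2.243, -2.198, 0.001]
wrist_force: [1.1, 0.4, -1.3]
width: 0.17
grip_force: 78.5
time: 39.97
tool_pos: [0.5501, -0.0923, 0.1145]
tcp_rot: [-2.244, -2.198, 0.001]
wrist_force: [0.2, 0.4, -1.0]
width: 0.173
grip_force: 78.5
t 39.97 tcp [ 0.5501 -0.0923  0.1145] yaw(x) 88.8 tilt 0.03 F [ 0.2  0.4 -1. ] w 0.173 g 78.5 q [-0.21  0.15  1.97  0.    1.02 -0.19]
tool shift cm [-0.    0.03  1.6 ]
turn about tool z: 0.0 deg = 0.001 rad (alt +-180)
level rotvec [-0.0006 -0.0001  0.    ]
```

```bash
python3 -m crank '[[[0,0,0.4,0,0,0],[0,0,0.4,0,0,0],[0,0,0.3,0,0,0],[0,0,0,0,0,0],[0,0,0,0,0,0]]]'
python3 -m crank '[[[0,0,0.2,0,0,0],[0,0,0.2,0,0,0],[0,0,0,0,0,0],[0,0,0,0,0,0]]]'
python3 - <<'E'
from h import *
to(.5504,-.0923,.0985,-1.2)
E
```

```text
time: 40.38
tool_pos: [0.5499, -0.0922, 0.1033]
tcp_rot: [-2.243, -2.198, 0.001]
wrist_force: [0.4, 0.0, -0.7]
width: 0.173
grip_force: 78.5
time: 40.72
tool_pos: [0.5502, -0.0923, 0.0997]
tcp_rot: [-2.244, -2.198, 0.0]
wrist_force: [-0.1, 0.4, -0.9]
width: 0.172
grip_force: 78.5
t 40.72 tcp [ 0.5502 -0.0923  0.0997] yaw(x) 88.8 tilt 0.02 F [-0.1  0.4 -0.9] w 0.172 g 78.5 q [-0.21  0.16  1.98  0.    1.   -0.19]
tool shift cm [0.   0.02 0.12]
turn about tool z: 0.0 deg = 0.000 rad (alt +-180)
level rotvec [-0.0003 -0.0001  0.    ]
```

```bash
python3 -m crank '[[[0,0,0.15,0,0,0],[0,0,0,0,0,0],[0,0,0,0,0,0],[0,0,0,0,0,0]]]'
python3 - <<'E'
from h import *
st()
E
```

```text
time: 41.05
tool_pos: [0.5504, -0.0923, 0.0983]
tcp_rot: [2.244, 2.199, 0.0]
wrist_force: [-0.5, -0.1, -1.1]
width: 0.172
grip_force: 78.5
t 41.05 tcp [ 0.5504 -0.0923  0.0983] yaw(x) 88.8 tilt 0.00 F [-0.5 -0.1 -1.1] w 0.172 g 78.5 q [-0.21  0.17  1.98 -0.    0.99 -0.19]
```

Flange is at the bar (z 0.0983 - 0.0121 = 0.086). One more millimetre check, then quarter turn.

```bash
python3 -m crank '[[[0,0,0.1,0,0,0],[0,0,0,0,0,0],[0,0,0,0,0,0]]]'
python3 -m crank '[[[0,0,0,0,0,0.1],[0,0,0,0,0,0.121],[0,0,0,0,0,0.121],[0,0,0,0,0,0.121],[0,0,0,0,0,0.121],[0,0,0,0,0,0.121],[0,0,0,0,0,0.121],[0,0,0,0,0,0.121]]]'
python3 - <<'E'
from h import *
st()
E
```

```text
time: 41.3
tool_pos: [0.5505, -0.0924, 0.098]
tcp_rot: [2.244, 2.198, 0.0]
wrist_force: [-2.4, 0.5, 5.1]
width: 0.172
grip_force: 79.4
time: 41.97
tool_pos: [0.5511, -0.0929, 0.0981]
tcp_rot: [3.001, 0.924, 0.002]
wrist_force: [-1.0, -0.5, 3.6]
width: 0.17
grip_force: 79.1
t 41.97 tcp [ 0.5511 -0.0929  0.0981] yaw(x) 34.2 tilt 0.12 F [-1.  -0.5  3.6] w 0.170 g 79.1 q [-0.21  0.17  1.98 -0.    0.99  0.76]
```

```bash
python3 -m crank '[[[0,0,0,0,0,0.121],[0,0,0,0,0,0.121],[0,0,0,0,0,0.121],[0,0,0,0,0,0.121],[0,0,0,0,0,0.121],[0,0,0,0,0,0],[0,0,0,0,0,0],[0,0,0,0,0,0]]]'
python3 - <<'E'
from h import *
to(.5504,-.0923,.098,88.8)
E
```

```text
time: 42.63
tool_pos: [0.5512, -0.0925, 0.0981]
tcp_rot: [3.141, 0.002, 0.003]
wrist_force: [1.1, 0.1, 6.2]
width: 0.174
grip_force: 79.3
t 42.63 tcp [ 0.5512 -0.0925  0.0981] yaw(x) 0.1 tilt 0.11 F [1.1 0.1 6.2] w 0.174 g 79.3 q [-0.21  0.17  1.98 -0.    0.99  1.36]
tool shift cm [-0.08 -0.02  0.01]
turn about tool z: 1.3 deg = 0.022 rad (alt +-180)
level rotvec [ 0.0004 -0.0019  0.    ]
```

```bash
python3 -m crank '[[[0,0,0,0,0,0.022],[0,0,0,0,0,0],[0,0,0,0,0,0],[0,0,0,0,0,0],[0,0,0,0,0,0],[0,0,0,0,0,0]]]' 4.5
python3 -m crank '[[[0,0,-1,0,0,0],[0,0,-2,0,0,0],[0,0,-3,0,0,0],[0,0,-4,0,0,0],[0,0,-4,0,0,0],[-3,0,-1,0,0,0],[-3,0,0,0,0,0],[0,0,0,0,0,0]]]'
python3 -m crank '[[[-1,0,0,0,0,0],[0,0,0,0,0,0],[0,0,0,0,0,0]]]'
python3 - <<'E'
from h import *
s,R=st();m=camera_model("wrist");im=read_camera("wrist");cv2.imwrite("pics/w13.png",im)
X=np.array([.5508,-.0928,0])
P=lambda a,b,z:proj(m,X+[a,b,z])
g=cv2.cvtColor(im,cv2.COLOR_BGR2GRAY)
print("flange corners",[P(a,b,.092).round(0).tolist() for a in(-.02,.02) for b in (-.02,.02)])
print("grip corners",[P(a,b,.128).round(0).tolist() for a in(-.025,.025) for b in (-.008,.008)])
c=P(0,0,.128).astype(int);sub=g[max(c[1]-80,0):c[1]+80,c[0]-60:c[0]+60]
_,b=cv2.threshold(sub,60,255,cv2.THRESH_BINARY_INV)
n,l,stt,cen=cv2.connectedComponentsWithStats(b)
for i in range(1,n):
    if stt[i,4]>300: print(stt[i],cen[i],(c-[60,min(80,c[1])]).tolist(),cv2.minAreaRect(cv2.findNonZero((l==i).astype(np.uint8))))
E
```

```text
time: 43.13
tool_pos: [0.5501, -0.0922, 0.097]
tcp_rot: [-3.141, 0.037, 0.001]
wrist_force: [-1.0, -0.5, -0.1]
width: 0.525
grip_force: 0.0
time: 43.8
tool_pos: [0.4869, -0.0907, 0.2493]
tcp_rot: [3.141, -0.037, -0.0]
wrist_force: [0.5, -1.3, -0.6]
width: 0.524
grip_force: 0.0
time: 44.05
tool_pos: [0.4804, -0.0907, 0.2473]
tcp_rot: [3.141, -0.037, 0.001]
wrist_force: [0.1, -0.6, 0.4]
width: 0.523
grip_force: 0.0
t 44.05 tcp [ 0.4804 -0.0907  0.2473] yaw(x) -1.4 tilt 0.02 F [ 0.1 -0.6  0.4] w 0.523 g 0.0 q [-0.24 -0.1   1.97  0.    1.28  1.36]
flange corners [[272.0, 127.0], [233.0, 127.0], [272.0, 85.0], [231.0, 86.0]]
grip corners [[261.0, 137.0], [244.0, 137.0], [260.0, 78.0], [242.0, 79.0]]
[   0    0  120  160 2381] [ 93.45569089 113.43847123] [191, 28] ((59.50000762939453, 79.49998474121094), (158.99996948242188, 118.99998474121094), 90.0)
```

Run:
```python
import cv2
g=cv2.imread("pics/w13.png",0)[62:150,218:290]
for r in cv2.resize(g,(36,30),interpolation=cv2.INTER_AREA): print("".join(" .:-=+*#%@"[min(9,v//26)] for v in r))
```

```text
%===*###############################
%===################################
%===################################
%===################################
@+-=****############################
@+-=*******##*****++*###############
@+-=********=-----:::+****##########
@%##%%%#####=-------:=++++*########%
@@@@@%%%%%%%+-------:-++++#%%%%%%%%%
@@@%%%%%%%%%+-------:-++++#%%%%%%%%%
@@@@@%%%%%%%+-------:-++++*%%%%%%%%%
@%%%%%#%%%%%*------::-++++*######%%%
@#-====#%%%%*-----:::-+++++=----=%%%
@#-=--=#%%%%*-----:::-+++++=----=%%%
@%-=-=-*%%%%*-----:::-+++++=----+%%%
@%==---*%%%%*----:-::-+++++=----+%%%
@%==---*%%%%*----::::-+++++=----+%%%
@%-----*%%%%#----::::-+++++=----+%%%
@%##****%%%%#---:::::-+++++****+*%%%
%%%%%%%%%%#%#---:::::-++++*%%%%%%%%%
@%%%%%%%%%%%#-:-:::::-++++*%%%%%%%%%
%%%%%%%%%%%%#-:::::::-+++++%%%%%%%%%
@%**#########-:::::::-+*++*#%%%%##%#
@%=-=****####=:::::::-*#######*#*###
@%=-=****####=:::::::-*#######***###
@%=--****####*==+++++*###########***
@%=--****########################**#
@@=--****#############*####**###*###
@@=-=**###################*********#
@@+==*################*********++***
```

The grip stands at columns 242–260, rows 79–136, exactly as predicted. It lies across the bar, with the slot ends showing evenly on both sides. Hand in.

```bash
python3 -c "
from workcell import *
print(finish_job())"
```

```text
the job is handed in; nothing more can be done
None
```

I packed the carrier and handed the job in at about 44 s: three cups are in the hinge-side bay, the one block present is in the ledge-side bay, the bar is fully down, and the toggle is through the slot and turned across it; `finish_job()` gave no verdict.

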